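# Lock the battery cap onto the tester

## Robot

A 6-joint arm with a two-finger parallel gripper is mounted at the origin on the work surface. World frame = base frame: x ahead of the robot, y to its left, z up, the work surface at z = 0. Lengths are in m, angles in rad, forces in N, time in s.
With the tool pointing down it reaches from about 0.375 to 0.9 m from the base axis. Payload 3.1 kg.
Tool frame: the origin (TCP) lies midway between the tips of the shut fingers; the grasp point (between the pads) lies 19 mm behind it; z points along the fingers, x is the direction in which the jaws open and shut, and the axes are right-handed (so a half turn about z gives the same grasp; the last joint's range is limited). The gripper opens to 87 mm and grips with 3 to 60 N. Pads are 19 mm wide; open, the fingers measure 117 mm over their backs; the gripper's body (75 mm by 190 mm) begins 51 mm behind the grasp point.
Start: joints at [-0.178, 0.527, 1.433, -0, 1.181, -0.178], TCP at [0.625, 0, 0.223] pointing down, gripper open.
Joint ranges: [-3.08, 3.08], [-0.75, 2.2], [0.22, 2.44], [-1.43, 4.57], [0, 2.65], [-2.85, 2.85]. Speed limits (rad/s): [2.79, 2.79, 3.14, 3.14, 3.14, 3.14].

## Interface

Orientations are given as a unit quaternion [x, y, z, w].
In Python, from rig import * gives the robot as it stands.
- The arm moves only by the tool drive_tool, never from a script. Its argument "plan" is a list of rows, each an object with "offset": the shift along the tool's x, y, z in cm, a list of three; "delta_rot": the turn, a rotation vector about the tool's x, y, z in degrees, a list of three; "jaw": the finger opening in cm, from 0 to 8.7. In form: [{"offset": [dx, dy, dz], "delta_rot": [wx, wy, wz], "jaw": jaw}, ...]. A call has exactly 8 rows; each row is the pose to reach, as a shift and turn from the pose commanded when the call began, along the tool's axes at that moment; what a row does not reach only later rows make up. A row lasts 1/12 s, in which the tool goes at most 41.7 mm and 7.16 degrees, less where a joint would pass 70% of its speed; a pose out of reach is approached as far as the arm can. A call with a gripper value outside its range is refused whole. The fingers move at their own pace and stop on an object; "squeeze" is the grip in N (left out, the last holds). Time passes only in rows, so rows that repeat a pose let the fingers close, or fill a call up. It gives the time, the measured TCP pose, the force and the opening at its end, in the units of the state.
- get_obs(): the state, without advancing time (a new reading comes with each control period).
- camera(name): name is "scene" or "side" or "wrist"; returns the picture (480x640x3 uint8, red, green, blue); there is no depth.
- calibration(name): a dict with "K" (3x3 intrinsics, pixels), "pose" (4x4, takes a point from camera to world coordinates); the wrist camera has in their place "tool_from_camera" (4x4, takes a point from camera to tool coordinates, whose origin is the TCP and whose axes are the tool frame's). Camera axes: x right, y down, z forward; pixel columns grow to the right and rows downward; lengths in m; the calibration is good to about 2 mm. A picture is of the moment at which its call begins: read the wrist's pose just before it. calibration takes no time and is no camera call.
- hand_in(): hands the job in, once; it reports no verdict.
The state is a dict: "time": time; "q": joint angles; "joint_velocities": joint speeds; "joint_torque": joint torques, N m; "position": TCP position; "tool_rot": TCP orientation; "ft_force": force on the tool from outside, world axes, zero at the start; "moment": the same for the moment, N m; "grip_width": finger opening in m.
Only numpy, scipy, OpenCV 4.12 (cv2) and the standard library are available. Lean on these libraries where they do the work, as an engineer would, in place of code of your own. Each camera call takes 0.05 s, during which the arm holds its last target.

## Task

Close the battery compartment of the insulation tester: take the black bayonet cap out of the teal parts tray, set it squarely over the battery tube on the sloping panel, press it down against the spring and turn it clockwise until its lugs catch, then let go so that it stays locked by itself. Leave the screw jar, the solder spool and the old battery where they are.

Things in the scene. Friction and masses are not known exactly. Their poses are not given: they have to be found in the camera images.
- cap: Round black bayonet battery cap with a ribbed side, 53 mm across, 24 mm high, 50 g, lying open side down in the tray. Origin: centre of its open lower edge; z up through its closed top; x through lug 0. White strokes on the top mark its three inner lugs. Bore of the skirt 47.6 mm; the inside of the closed top lies 16 mm above the lower edge.
- cap_lug0 (a point): Middle of the cap's lug 0, on the cap's +x axis, 21.7 mm from its axis, 2.5 mm above the lower edge. The three lugs point inwards from the skirt, 120 degrees apart, each 6 mm wide and 3 mm thick (1 to 4 mm above the lower edge), tips 19.7 mm from the axis.
- cap_lug1 (a point): Middle of the cap's lug 1, 120 degrees anticlockwise from lug 0 seen from above the cap.
- cap_lug2 (a point): Middle of the cap's lug 2, 240 degrees anticlockwise from lug 0 seen from above the cap.
- battery_tube: Steel battery tube, 37 mm across, standing 30 mm out of the tester's sloping panel, fixed. Origin: on its axis at the panel face; z along the axis, out of the panel (30 degrees from vertical, leaning to the tester's front); x up the slope, through an entry slot. At its foot a nut 50 mm across, 9.5 mm high. Other panel fittings are 50 mm or more from the axis, under 22 mm high.
- slot (a point): Middle of the entry slot on the tube's x axis, 20.2 mm from the axis, 22 mm above the panel. The tube's outer flange (44.6 mm across, 20 to 24 mm above the panel) has three such slots, 27 degrees wide, 120 degrees apart; white marks on the black ring at the foot show them. A cap whose lugs miss the slots lies on the flange, lower edge 23 mm above the panel.
- catch (a point): Middle of a caught lug: in the notch under the flange 57 degrees clockwise (seen from above the cap) of the tube's x axis, 21.7 mm from the axis, 20.5 mm above the panel; two more notches at 120 degrees, orange marks show them. Turning ends at a stop 63 degrees from the slot. Let go with the lugs 52 to 62 degrees past the slots, the cap springs up into the notches and stays.
- cell (a joint): How far the cell in the tube is pushed in, 0 to 0.0065 m. Spring: about 4 N at 0, 11 N at 0.006. At 0 its steel tip stands 36 mm above the panel: a cap in the slots rests on it, lower edge 20 mm above the panel. Pressed on, the cap bottoms hard at 14 mm; from 16 mm down it can turn clockwise under the flange; caught, it stands at 18 mm.
- tester: Grey-green insulation tester with a sloping light-grey panel (30 degrees from level), 205 mm deep, 260 mm wide, 45 mm high at its front edge, 143 mm at the back; fixed on the bench. Origin: centre of its underside; front edge towards its -x. The battery tube is on the +y half of the panel, a meter and small controls on the other half.
- tray: Shallow teal parts tray, 180 mm (x) by 210 mm (y), wall 16 mm high, floor and walls 3 mm thick, fixed on the bench. Origin: centre of its underside. The cap lies in it.
- jar: Bystander: clear jar of screws with an orange lid, 70 mm across, 110 mm high, behind the tray. Origin: centre of its underside.
- solder_spool: Bystander: solder spool with blue flanges standing on its face, 60 mm across, 46 mm high, in front of the tray. Origin: centre of its underside.
- old_cell: Bystander: used battery standing on end, 33 mm across, 60 mm high, in front of the tester. Origin: centre of its underside.
There are look-alikes about, which are no part of the job. What is meant by the cap is not red, and is the larger of those in its own colour.

How it is judged:
On the way:
1. the cap, over the tube, is pressed down against the spring far enough to turn (z of cap in the frame of battery_tube between 0.01 and 0.0168 m and x of cap in the frame of battery_tube between -0.004 and 0.004 m and y of cap in the frame of battery_tube between -0.004 and 0.004 m), for 0.05 s.
At the end, for the whole second after the job is handed in: The cap sits square on the battery tube (within 4 degrees) and at rest, its lower edge 18 mm above the panel (16.8 to 19.2), held down against the spring with a lug within 4.5 mm of the catch point; jar, spool and old battery within 30 mm of where they stood (distance between any of cap_lug0, cap_lug1, cap_lug2 and catch below 0.0045 m and z of cap in the frame of battery_tube between 0.0168 and 0.0192 m and angle between the z axis of cap and the z axis of battery_tube, either way round below 0.07 rad and value of joint cell above 0.001 m and linear speed of cap below 0.01 m/s and distance of each of jar, solder_spool, old_cell from where it was at the start of the episode below 0.03 m); the robot touches nothing.
It fails at once if the screw jar, the solder spool or the old battery is moved more than 30 mm (distance of any of jar, solder_spool, old_cell from where it was at the start of the episode above 0.03 m).
It also fails if it takes over 42 s, if anything falls off the work surface, if the arm or the gripper's body presses on something with over 40 N, if the wrist force passes 120 N, or if a joint passes its speed limit or range.

## Working session

There is one attempt and no reset: what is moved stays moved. The work goes in short steps, Python scripts to look and compute and a tool call to move; the robot and the scene stay as the last step left them, time stands still between calls to the robot, and variables do not carry over. Pictures are saved under pics/ and viewed, and the job is handed in when it is done.

Besides the shell and the picture viewer there is one more tool, called by a JSON object that holds its "fn" and its "kwargs". drive_tool: Moves the arm, as the interface text tells. Its arguments: {"type":"object","properties":{"plan":{"type":"array","items":{"type":"object","properties":{"offset":{"type":"array","items":{"type":"number"}},"delta_rot":{"type":"array","items":{"type":"number"}},"jaw":{"type":"number"}}}},"squeeze":{"type":"number"}},"required":["plan"]}

```bash
mkdir -p pics; ls; python3 - <<'E'
from rig import *
import cv2
for n in("scene","side","wrist"):
    cv2.imwrite(f"pics/{n}0.png",cv2.cvtColor(camera(n),cv2.COLOR_RGB2BGR))
    print(n,calibration(n))
print(get_obs())
E
```

```text
pics
scene {'K': array([[471.24363845,   0.        , 316.75765418],
       [  0.        , 471.24363845, 241.20759586],
       [  0.        ,   0.        ,   1.        ]]), 'pose': array([[-0.61862091,  0.53826876, -0.57234161,  1.05854283],
       [ 0.78547123,  0.44086805, -0.43436196,  0.4461811 ],
       [ 0.01852365, -0.71826326, -0.69552482,  0.72063518],
       [ 0.        ,  0.        ,  0.        ,  1.        ]])}
side {'K': array([[599.59779256,   0.        , 315.80528553],
       [  0.        , 599.59779256, 230.0169347 ],
       [  0.        ,   0.        ,   1.        ]]), 'pose': array([[-0.93064065, -0.22506447,  0.28853765,  0.25319447],
       [-0.36580898,  0.55154294, -0.74965603,  0.87548328],
       [ 0.00958004, -0.80321004, -0.59561889,  0.75334445],
       [ 0.        ,  0.        ,  0.        ,  1.        ]])}
wrist {'K': array([[403.98274048,   0.        , 327.19250739],
       [  0.        , 403.98274048, 243.66518997],
       [  0.        ,   0.        ,   1.        ]]), 'tool_from_camera': array([[ 9.99999761e-01, -2.89969323e-04,  6.27740263e-04,
        
[... 295 characters left out ...]
array([-1.78477020e-01,  5.28290430e-01,  1.43363592e+00, -5.65151398e-06,
        1.18142666e+00, -1.78499159e-01]), 'joint_velocities': array([-6.65118543e-05, -2.08868887e-03, -4.66061307e-03,  1.07377914e-04,
        9.84877712e-04, -8.64928324e-05]), 'joint_torque': array([ 9.14956272e-04, -4.40429199e+01, -1.76841742e+01,  6.33679633e-02,
        5.52540855e-02, -1.06930895e-04]), 'position': array([6.24412738e-01, 1.48143392e-04, 2.21764330e-01]), 'tool_rot': array([ 9.99999613e-01,  1.21447066e-05, -8.66658828e-04, -1.53696685e-04]), 'ft_force': array([ 0.37686429, -0.45699489, -0.77685078]), 'moment': array([ 0.00989786, -0.00080275, -0.03955393]), 'grip_width': 0.08682905037111627}
```

View pics/scene0.png

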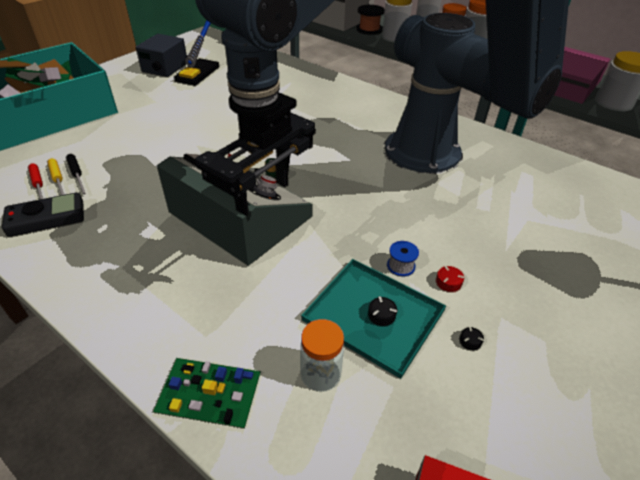

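View pics/side0.png

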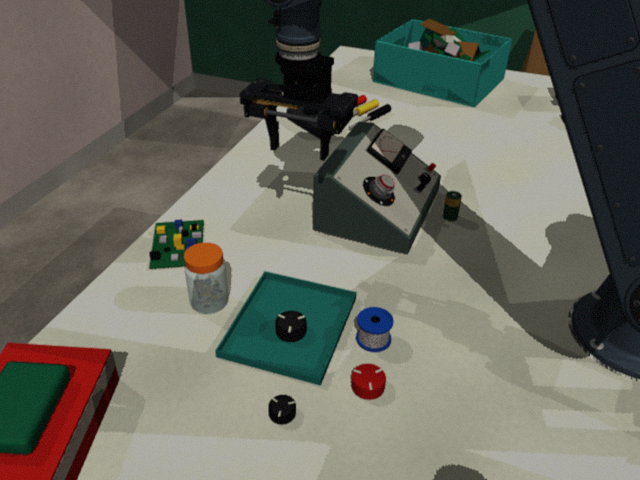

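View pics/wrist0.png

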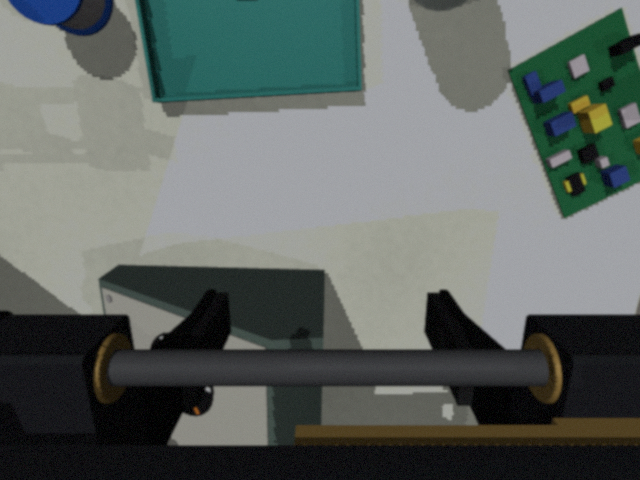

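```bash
python3 - <<'E'
import cv2,numpy as np
s=cv2.imread("pics/side0.png");c=cv2.imread("pics/scene0.png")
def cr(im,x,y,w,h,f): return cv2.resize(im[y:y+h,x:x+w],None,fx=f,fy=f,interpolation=cv2.INTER_CUBIC)
a=cr(s,250,295,80,60,5);b=cr(s,345,160,80,60,5)
d=cr(c,342,280,80,60,5);e=cr(s,250,360,80,60,5)
cv2.imwrite("pics/crops.png",np.vstack([np.hstack([a,b]),np.hstack([d,e])]))
E
```

```text
(no output)
```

View pics/crops.png

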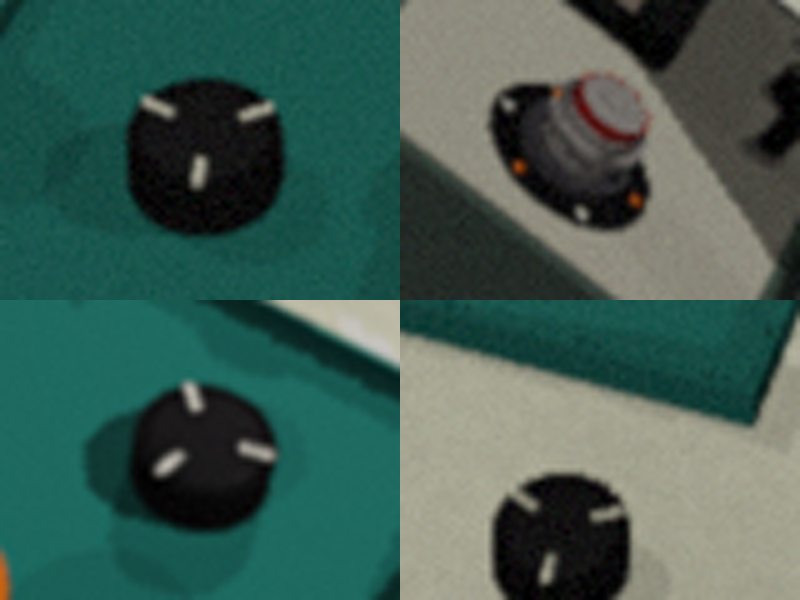

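```bash
cat > h.py <<'E'
import numpy as np, cv2
from scipy.spatial.transform import Rotation as R
from scipy.optimize import least_squares
from rig import *
def proj(K,T,P):
    P=np.atleast_2d(P); q=(P-T[:3,3])@T[:3,:3]; u=q@K.T; return u[:,:2]/u[:,2:]
def ray(K,T,uv):
    d=T[:3,:3]@np.linalg.solve(K,[uv[0],uv[1],1]); return T[:3,3],d
def onz(K,T,uv,z):
    o,d=ray(K,T,uv); return o+d*(z-o[2])/d[2]
def tcp(o):
    T=np.eye(4);T[:3,:3]=R.from_quat(o['tool_rot']).as_matrix();T[:3,3]=o['position'];return T
def wristT(o): return tcp(o)@calibration("wrist")["tool_from_camera"]
def tri(obs): # obs list (K,T,uv)
    A=[];b=[]
    for K,T,uv in obs:
        o,d=ray(K,T,uv);d/=np.linalg.norm(d);M=np.eye(3)-np.outer(d,d);A.append(M);b.append(M@o)
    return np.linalg.lstsq(np.vstack(A),np.hstack(b),rcond=None)[0]
def snap(n,f):
    o=get_obs();im=camera(n);cv2.imwrite(f"pics/{f}.png",cv2.cvtColor(im,cv2.COLOR_RGB2BGR));np.savez(f"pics/{f}.npz",T=wristT(o),tcp=tcp(o));return o,im
E
python3 - <<'E'
from h import *
s=calibration("side");c=calibration("scene")
S=(s["K"],s["pose"]);C=(c["K"],c["pose"])
# cap stroke outer ends
f=lambda x,y:(250+x/5,295+y/5)
g=lambda x,y:(342+x/5,280+(y-300)/5)
print("cap side strokes z27",[onz(*S,f(*p),.027).round(4) for p in [(145,100),(272,106),(198,186)]])
print("cap scene strokes",[onz(*C,g(*p),.027).round(4) for p in [(187,385),(272,456),(158,472)]])
k=lambda x,y:(345+(x-400)/5,160+y/5)
marks=[k(508,104),k(582,213),k(518,166),k(635,200),k(558,93)]
ang=np.radians([0,120,240,-57,63,183])
def model(p,i,r):
    x,y,z,yaw=p; Rt=(R.from_euler('z',yaw)*R.from_euler('y',-np.pi/6)).as_matrix()
    return np.array([x,y,z])+Rt@i
# tester x axis away from robot; z axis leans to -x
# assignment tried
import itertools
best=[]
W=[0,1,2];O=[3,4,5]
for w in itertools.permutations(W,2):
  for o in itertools.permutations(O,3):
    idx=list(w)+list(o)
    def res(p):
        Rt=(R.from_euler('z',p[3])*R.from_euler('y',-np.pi/6)).as_matrix()
        P=[np.array([p[4]*np.cos(ang[i]),p[4]*np.sin(ang[i]),.003]) for i in idx]+[np.array([0,0,.036])]
        P=np.array(P)@Rt.T+p[:3]
        return (proj(*S,P)-np.array(marks+[k(612,102)])).ravel()
    r=least_squares(res,[.6,-.03,.1,0,.03],x_scale=[.1,.1,.1,1,.01])
    best.append((r.cost,idx,r.x.round(4)))
best.sort(key=lambda b:b[0])
for b in best[:4]:print(b)
E
```

```text
cap side strokes z27 [array([0.5742, 0.2116, 0.027 ]), array([0.5329, 0.198 , 0.027 ]), array([0.5414, 0.2415, 0.027 ])]
cap scene strokes [array([0.5318, 0.1986, 0.027 ]), array([0.5404, 0.2412, 0.027 ]), array([0.573 , 0.2125, 0.027 ])]
(np.float64(0.15310615039118716), [0, 1, 4, 5, 3], array([ 0.5149, -0.1708,  0.0635, -0.0271,  0.034 ]))
(np.float64(57.95399878071676), [1, 2, 5, 3, 4], array([ 0.5422, -0.2876, -0.0175,  0.8524, -0.0415]))
(np.float64(99.83797164550211), [0, 2, 4, 5, 3], array([ 0.4571,  0.0739,  0.2188, -0.1404,  0.0229]))
(np.float64(105.87104659572057), [1, 0, 5, 3, 4], array([ 0.521 , -0.1853,  0.0481,  0.8258, -0.0326]))
```

```bash
python3 - <<'E'
from h import *
s=calibration("side");c=calibration("scene")
S=(s["K"],s["pose"]);C=(c["K"],c["pose"])
print("jar lid",onz(*S,(204,257),.11),onz(*C,(322,338),.11))
print("spool",onz(*S,(374,320),.046),onz(*C,(404,250),.046))
print("tray corners",[onz(*S,p,.016).round(3) for p in[(265,273),(356,292),(322,382),(217,352)]])
print("cell top",onz(*S,(453,194),.06))
im=cv2.imread("pics/scene0.png");cv2.imwrite("pics/c2.png",cv2.resize(im[140:260,150:310],None,fx=5,fy=5,interpolation=cv2.INTER_CUBIC))
im=cv2.imread("pics/side0.png");cv2.imwrite("pics/c3.png",cv2.resize(im[120:255,290:450],None,fx=5,fy=4.4,interpolation=cv2.INTER_CUBIC)[:600])
E
```

```text
jar lid [0.71212364 0.20870927 0.11      ] [0.71900033 0.20342579 0.11      ]
spool [0.415819   0.18083729 0.046     ] [0.41132492 0.17774074 0.046     ]
tray corners [array([0.649, 0.11 , 0.016]), array([0.474, 0.096, 0.016]), array([0.458, 0.309, 0.016]), array([0.637, 0.316, 0.016])]
cell top [ 0.36652968 -0.22649256  0.06      ]
```

View pics/c2.png

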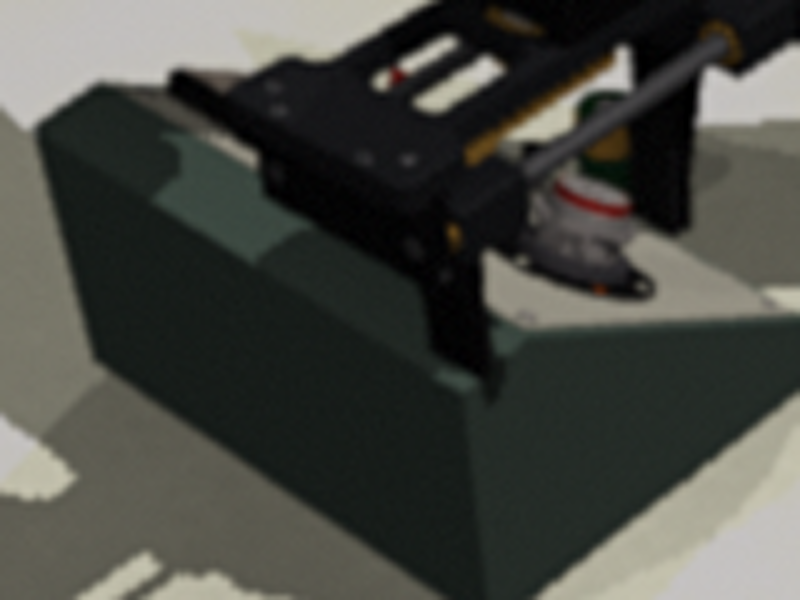

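View pics/c3.png

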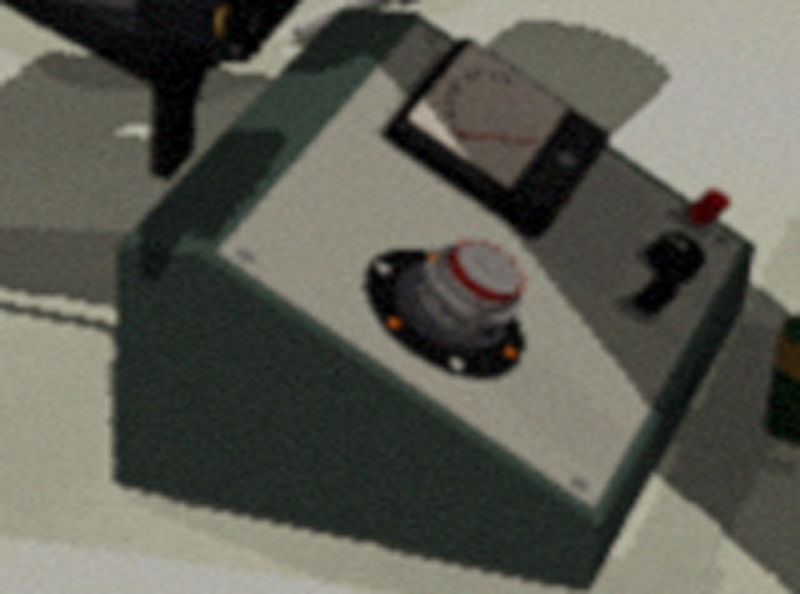

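```bash
python3 - <<'E'
from h import *
s=calibration("side");c=calibration("scene")
S=(s["K"],s["pose"]);C=(c["K"],c["pose"])
k=lambda x,y:(345+(x-400)/5,160+y/5)
g=lambda x,y:(150+x/5,140+y/5)
print(tri([(*S,k(612,102)),(*C,g(592,193))]), tri([(*S,k(582,213)),(*C,g(642,290))]), tri([(*S,k(518,166)),(*C,g(600,289))]))
ang=np.radians([0,120,63,183,-57])
sm=[k(508,104),k(582,213),k(518,166),k(635,200),k(558,93),k(612,102)]
cm=[g(642,290),g(600,289),g(592,193)]
def mod(p):
        Rt=(R.from_euler('z',p[3])*R.from_euler('y',-np.pi/6)).as_matrix()
        P=[np.array([p[4]*np.cos(a),p[4]*np.sin(a),p[5]]) for a in ang]+[np.array([0,0,.036])]
        return np.array(P)@Rt.T+p[:3]
def res(p):
        P=mod(p); return np.r_[(proj(*S,P)-sm).ravel(),(proj(*C,P[[1,2,5]])-cm).ravel()]
r=least_squares(res,[.55,-.1,.09,0,.03,.003],x_scale=[.1,.1,.1,1,.01,.001])
print(r.cost,r.x.round(4),mod(r.x)[5]);print(res(r.x).reshape(-1,2).round(1))
# predicted in wrist0
d=np.load; o=get_obs();K=calibration("wrist")["K"];print(proj(K,wristT(o),mod(r.x)))
E
```

```text
[ 0.48583006 -0.11983422  0.12675501] [ 0.48741591 -0.09248245  0.09018461] [ 0.51418814 -0.09070656  0.10747812]
0.36125381326571976 [ 0.5032 -0.1203  0.0951 -0.0237  0.0324  0.0048] [ 0.48522209 -0.11991019  0.12625664]
[[-0.2 -0.1]
 [-0.2 -0. ]
 [ 0.1  0. ]
 [ 0.1 -0.1]
 [-0.2  0.1]
 [ 0.2  0.3]
 [ 0.1 -0.4]
 [-0.3  0.2]
 [ 0.2 -0. ]]
[[205.73199352 390.19555597]
 [160.68091478 341.18443083]
 [186.99105983 351.42543477]
 [151.55385763 366.30115052]
 [194.95231638 412.01154186]
 [144.048292   398.20274273]]
```

```bash
cat >> h.py <<'E'
TUBE=np.array([.5032,-.1203,.0951,-.0237])
def tubeT(p=None):
    p=TUBE if p is None else p
    T=np.eye(4);T[:3,:3]=(R.from_euler('z',p[3])*R.from_euler('y',-np.pi/6)).as_matrix();T[:3,3]=p[:3];return T
def toolgoal(pos,phi,tT=None): # pos in tube frame, phi deg azimuth of tool x in tube frame
    tT=tubeT() if tT is None else tT
    L=np.eye(4);L[:3,:3]=(R.from_euler('z',phi,degrees=True)*R.from_euler('x',180,degrees=True)).as_matrix();L[:3,3]=pos
    return tT@L
def downgoal(pos,psi):
    L=np.eye(4);L[:3,:3]=(R.from_euler('z',psi,degrees=True)*R.from_euler('x',180,degrees=True)).as_matrix();L[:3,3]=pos
    return L
def delta(G,o=None):
    o=o or get_obs();D=np.linalg.inv(tcp(o))@G
    print("offset cm",(D[:3,3]*100).round(2),"rot deg",R.from_matrix(D[:3,:3]).as_rotvec(degrees=True).round(2),"t",o['time'])
def st():
    o=get_obs();print("t",round(o['time'],2),"tcp",o['position'].round(4),"q",o['q'].round(3),"F",o['ft_force'].round(1),"M",o['moment'].round(2),"w",round(o['grip_width'],4));return o
E
python3 - <<'E'
from h import *
delta(toolgoal([0,-.035,.11],0))
print(toolgoal([0,-.035,.11],0).round(3))
E
```

```text
offset cm [-17.7   15.41   3.17] rot deg [-0.37 30.1   1.32] t 0.15
[[ 0.866 -0.024  0.5    0.447]
 [-0.021 -1.    -0.012 -0.154]
 [ 0.5    0.    -0.866  0.19 ]
 [ 0.     0.     0.     1.   ]]
```

{"fn": "drive_tool", "kwargs": {"plan": [{"offset": [-2.2,1.9,0.4],"delta_rot": [0,3.8,0.2],"jaw": 8.7},{"offset": [-4.4,3.8,0.8],"delta_rot": [-0.1,7.5,0.3],"jaw": 8.7},{"offset": [-6.6,5.7,1.2],"delta_rot": [-0.1,11.3,0.5],"jaw": 8.7},{"offset": [-8.8,7.7,1.6],"delta_rot": [-0.2,15,0.7],"jaw": 8.7},{"offset": [-11,9.6,2],"delta_rot": [-0.2,18.8,0.8],"jaw": 8.7},{"offset": [-13.2,11.5,2.4],"delta_rot": [-0.3,22.5,1],"jaw": 8.7},{"offset": [-15.5,13.5,2.8],"delta_rot": [-0.3,26.3,1.2],"jaw": 8.7},{"offset": [-17.7,15.4,3.2],"delta_rot": [-0.4,30.1,1.3],"jaw": 8.7}]}}

```text
time: 0.82
position: [0.4753, -0.1268, 0.1943]
tool_rot: [0.974, -0.006, 0.225, -0.007]
ft_force: [-0.6, 0.2, 0.1]
grip_width: 0.0873
```

```bash
python3 - <<'E'
from h import *
st();snap("wrist","w1");delta(toolgoal([0,-.035,.11],0));st()
E
```

```text
t 0.82 tcp [ 0.4753 -0.1268  0.1943] q [-0.673  0.296  2.114  0.676  0.467 -1.229] F [-0.6  0.2  0.1] M [-0.01  0.31  0.02] w 0.0873
offset cm [-2.41  2.76 -0.93] rot deg [-1.34  4.17  0.28] t 0.8667
t 0.87 tcp [ 0.4734 -0.1267  0.193 ] q [-0.676  0.297  2.118  0.68   0.467 -1.238] F [-1.7  1.5 -2.1] M [0.   0.33 0.02] w 0.087
```

View pics/w1.png

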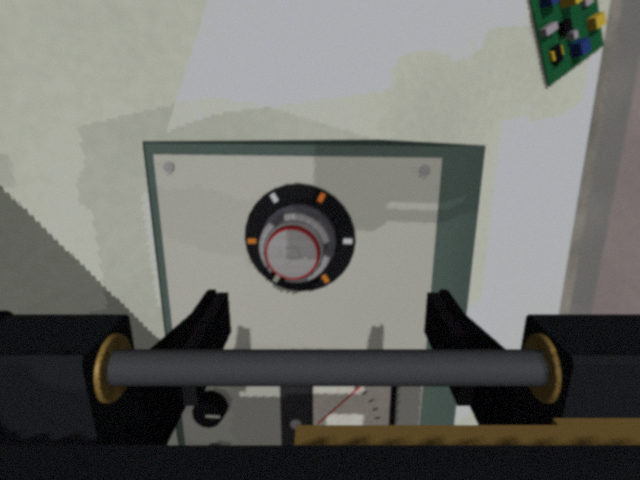

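```bash
python3 - <<'E'
from h import *
im=cv2.imread("pics/w1.png");sub=im[170:300,235:365]
hsv=cv2.cvtColor(im,cv2.COLOR_BGR2HSV).astype(int);H,Sx,V=hsv[...,0],hsv[...,1],hsv[...,2]
yy,xx=np.mgrid[:480,:640]
def cen(m,c,r=9):
    w=m*((xx-c[0])**2+(yy-c[1])**2<r*r); return np.array([(xx*w).sum(),(yy*w).sum()])/w.sum()
wh=np.clip(V-110,0,None)*(Sx<70); org=np.clip(Sx-120,0,None)*(V>90)*(H>3)*(H<22)
uv=[cen(wh,(348,241)),cen(wh,(275,198)),cen(wh,(277,279),6),cen(org,(325,279)),cen(org,(321,198)),cen(org,(252,241))]
print(np.round(uv,1))
a=np.radians([0,120,240,-57,63,183])
d=np.load("pics/w1.npz");K=calibration("wrist")["K"]
s=calibration("side");c=calibration("scene")
S=(s["K"],s["pose"]);C=(c["K"],c["pose"])
k=lambda x,y:(345+(x-400)/5,160+y/5)
g=lambda x,y:(150+x/5,140+y/5)
sm=np.array([k(508,104),k(582,213),k(635,200),k(518,166),k(558,93),k(612,102)])[[0,1,3,2,4,5]]
cm=[g(642,290),g(600,289),g(592,193)]
tip=np.array([291.5,252])
def mod(p):
        Rt=tubeT(p)[:3,:3]
        P=[np.array([p[4]*np.cos(t),p[4]*np.sin(t),p[5]]) for t in a]+[np.array([0,0,.036])]
        return np.array(P)@Rt.T+p[:3]
def rw(p): return (proj(K,d["T"],mod(p))-np.vstack([uv,tip])).ravel()
def rs(p): 
    P=mod(p); return (proj(*S,P[[0,1,4,5,3,6]])-np.array([k(508,104),k(582,213),k(518,166),k(635,200),k(558,93),k(612,102)])).ravel()
def rc(p): P=mod(p); return (proj(*C,P[[1,4,6]])-cm).ravel()
p0=np.r_[TUBE,.0324,.0048]
print("wrist res at old",rw(p0).reshape(-1,2).round(1).tolist())
for n,f in (("w",lambda p:np.r_[rw(p),(p[4]-.0324)*3000,(p[5]-.003)*1000]),("all",lambda p:np.r_[rw(p),rs(p),rc(p)])):
    r=least_squares(f,p0,x_scale=[.1,.1,.1,1,.01,.001]);print(n,r.cost,r.x.round(4))
    print(rw(r.x).reshape(-1,2).round(1).tolist())
cv2.imwrite("pics/w1c.png",cv2.resize(sub,None,fx=4.5,fy=4.5,interpolation=cv2.INTER_CUBIC))
E
```

```text
[[348.4 240.9]
 [273.7 197.3]
 [276.8 277. ]
 [324.9 278.3]
 [320.9 197.1]
 [251.5 240.5]]
wrist res at old [[-0.9, 0.4], [0.1, 0.9], [-0.4, 1.6], [0.3, 0.6], [0.1, 0.6], [0.1, 0.9], [0.4, 2.2]]
w 2.3534867392525536 [ 0.5032 -0.1199  0.0948 -0.0298  0.0325  0.0036]
[[-0.9, -0.5], [0.5, -0.3], [-0.5, 0.4], [0.1, -0.4], [0.3, -0.3], [0.2, -0.4], [0.2, 1.3]]
all 2.0231359512416933 [ 0.5034 -0.1195  0.095  -0.028   0.0323  0.0055]
[[-0.9, -0.4], [0.3, -0.2], [-0.5, 0.6], [0.2, -0.2], [0.2, -0.2], [0.1, -0.2], [0.6, 0.7]]
```

View pics/w1c.png

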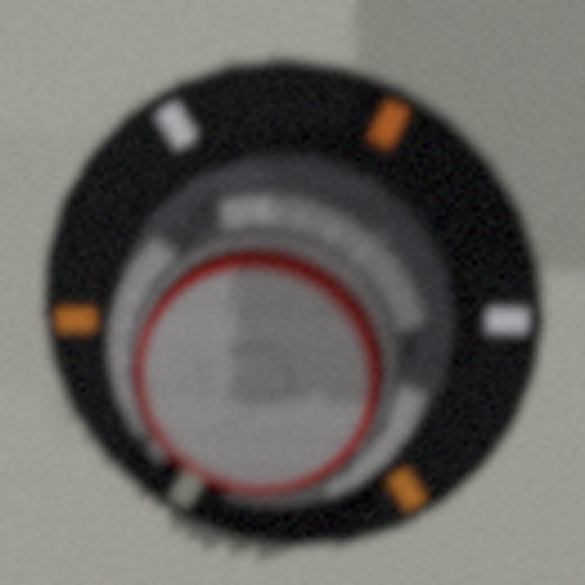

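```bash
sed -i 's/^TUBE=.*/TUBE=np.array([.5033,-.1198,.0949,-.0285])/' h.py; python3 - <<'E'
from h import *
delta(downgoal([.549,.177,.16],0))
E
```

```text
offset cm [  4.89 -30.37   6.66] rot deg [ -0.93 -25.84  -0.71] t 0.8667
```

{"fn": "drive_tool", "kwargs": {"plan": [{"offset": [0.6,-3.8,0.4],"delta_rot": [0,-3.2,0],"jaw": 8.7},{"offset": [1.2,-7.6,1.2],"delta_rot": [-0.2,-6.5,-0.2],"jaw": 8.7},{"offset": [1.8,-11.4,2.2],"delta_rot": [-0.3,-9.7,-0.3],"jaw": 8.7},{"offset": [2.4,-15.2,3.2],"delta_rot": [-0.5,-12.9,-0.4],"jaw": 8.7},{"offset": [3,-19,4.1],"delta_rot": [-0.6,-16.1,-0.4],"jaw": 8.7},{"offset": [3.7,-22.8,5],"delta_rot": [-0.7,-19.4,-0.5],"jaw": 8.7},{"offset": [4.3,-26.6,5.8],"delta_rot": [-0.8,-22.6,-0.6],"jaw": 8.7},{"offset": [4.9,-30.4,6.7],"delta_rot": [-0.9,-25.8,-0.7],"jaw": 8.7}]}}

```text
time: 1.53
position: [0.5402, 0.1267, 0.1675]
tool_rot: [1.0, -0.0, 0.0, 0.002]
ft_force: [1.2, -1.2, -0.4]
grip_width: 0.0865
```

```bash
python3 - <<'E'
from h import *
st();delta(downgoal([.549,.177,.16],0))
E
```

```text
t 1.53 tcp [0.5402 0.1267 0.1675] q [ 0.031  0.506  1.665 -0.004  0.97   0.033] F [ 1.2 -1.2 -0.4] M [0.02 0.   0.01] w 0.0865
offset cm [ 0.88 -5.03  0.73] rot deg [ 0.19 -0.03 -0.01] t 1.5333
```

{"fn": "drive_tool", "kwargs": {"plan": [{"offset": [0.4,-2.5,0.4],"delta_rot": [0,0,0],"jaw": 8.7},{"offset": [0.8,-4.5,0.7],"delta_rot": [0,0,0],"jaw": 8.7},{"offset": [0.8,-4.5,0.7],"delta_rot": [0,0,0],"jaw": 8.7},{"offset": [0.8,-4.5,0.7],"delta_rot": [0,0,0],"jaw": 8.7},{"offset": [0.8,-4.5,0.7],"delta_rot": [0,0,0],"jaw": 8.7},{"offset": [0.8,-4.5,0.7],"delta_rot": [0,0,0],"jaw": 8.7},{"offset": [0.8,-4.5,0.7],"delta_rot": [0,0,0],"jaw": 8.7},{"offset": [0.8,-4.5,0.7],"delta_rot": [0,0,0],"jaw": 8.7}]}}

```text
time: 2.2
position: [0.5473, 0.1683, 0.1605]
tool_rot: [1.0, -0.001, 0.001, 0.0]
ft_force: [0.4, 0.6, -0.4]
grip_width: 0.0872
```

```bash
python3 - <<'E'
from h import *
st();snap("wrist","w2")
E
```

```text
t 2.2 tcp [0.5473 0.1683 0.1605] q [ 1.040e-01  5.360e-01  1.628e+00 -1.000e-03  9.750e-01  1.060e-01] F [ 0.4  0.6 -0.4] M [ 0.02 -0.03  0.03] w 0.0872
```

View pics/w2.png

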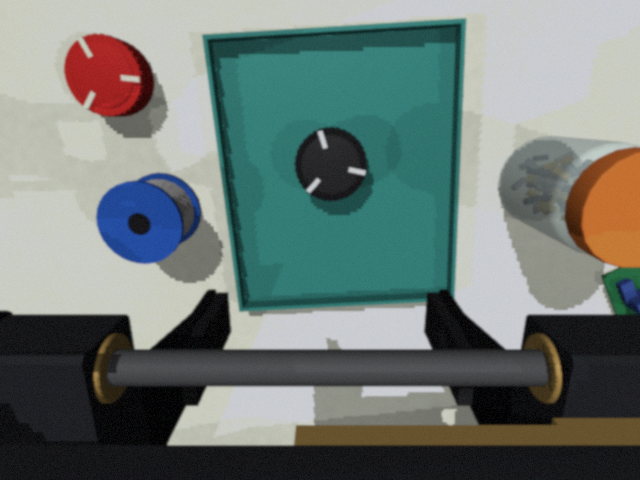

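The wrist picture shows the black cap in the tray at (332,164), with the red cap at (108,75), the spool at (148,220) and the jar at right (610,205). There are three candidate caps: black in the tray (side 291,326), a smaller black one on the bench (side 282,409), and red (side 368,380). The one in the tray fits, as it is the larger black cap and lies in the tray. The earlier crop already compared both black caps.

```bash
python3 - <<'E'
from h import *
im=cv2.imread("pics/w2.png");x0,y0=285,115
cv2.imwrite("pics/w2c.png",cv2.resize(im[y0:y0+100,x0:x0+100],None,fx=6,fy=6,interpolation=cv2.INTER_CUBIC))
hsv=cv2.cvtColor(im,cv2.COLOR_BGR2HSV);V=hsv[...,2].astype(int);Sx=hsv[...,1].astype(int)
yy,xx=np.mgrid[:480,:640]
m=((V>120)&(Sx<60)&((xx-331)**2+(yy-163)**2<38**2)).astype(np.uint8)
n,l,stt,cc=cv2.connectedComponentsWithStats(m);K=calibration("wrist")["K"];T=np.load("pics/w2.npz")["T"]
P=[]
for i in range(1,n):
    if stt[i,4]>20:
        p=onz(K,T,cc[i],.027);P.append(p);print(cc[i].round(1),stt[i,4],p.round(4))
P=np.array(P)
# fit circle r, angles
def f(p): return np.concatenate([p[:2]+p[2]*np.array([np.cos(t),np.sin(t)])-q[:2] for q,t in zip(P,[p[3]+a for a in A])])
import itertools
for A in itertools.permutations(np.radians([0,120,240])):
    r=least_squares(f,[.55,.217,.02,-.2])
    if r.cost<1e-5 and r.x[2]>0: print(r.cost**.5,r.x.round(4),np.degrees(r.x[3]).round(1))
E
```

```text
[322.2 139.2] 109 [0.5443 0.237  0.027 ]
[356.5 170.8] 101 [0.569  0.2147 0.027 ]
[312.8 185.2] 100 [0.5372 0.2042 0.027 ]
7.767264533282668e-05 [ 0.5502  0.2186  0.0193 -0.2084] -11.9
```

View pics/w2c.png

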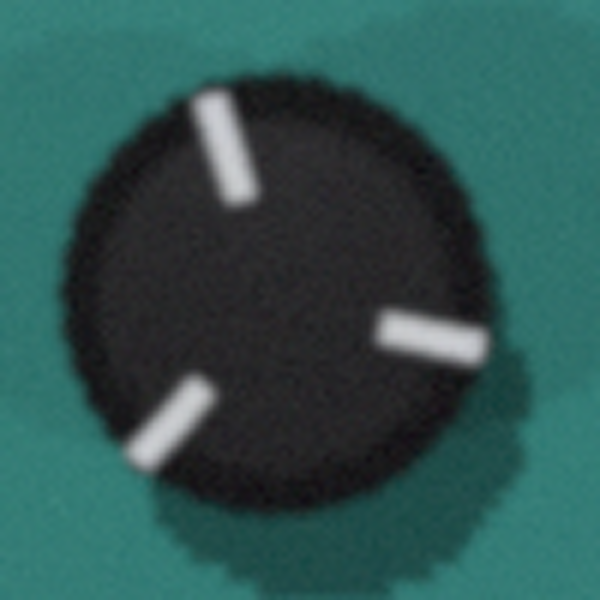

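```bash
python3 - <<'E'
from h import *
delta(downgoal([.550,.2183,.007],0))
E
```

```text
offset cm [ 0.23 -4.99 15.34] rot deg [ 0.03 -0.11 -0.07] t 2.25
```

{"fn": "drive_tool", "kwargs": {"plan": [{"offset": [0.1,-2.5,1],"delta_rot": [0,-0.1,0],"jaw": 8.7},{"offset": [0.2,-5,3],"delta_rot": [0,-0.1,0],"jaw": 8.7},{"offset": [0.2,-5,6],"delta_rot": [0,-0.1,0],"jaw": 8.7},{"offset": [0.2,-5,9],"delta_rot": [0,-0.1,0],"jaw": 8.7},{"offset": [0.2,-5,11],"delta_rot": [0,-0.1,0],"jaw": 8.7},{"offset": [0.2,-5,12],"delta_rot": [0,-0.1,0],"jaw": 8.7},{"offset": [0.2,-5,12],"delta_rot": [0,-0.1,0],"jaw": 8.7},{"offset": [0.2,-5,12],"delta_rot": [0,-0.1,0],"jaw": 8.7}]}}

```text
time: 2.92
position: [0.5498, 0.219, 0.0403]
tool_rot: [1.0, -0.0, -0.0, 0.0]
ft_force: [0.1, 0.5, -0.1]
grip_width: 0.0871
```

```bash
python3 - <<'E'
from h import *
st();snap("wrist","w3");delta(downgoal([.550,.2183,.007],0))
E
```

```text
t 2.92 tcp [0.5498 0.219  0.0403] q [ 1.910e-01  7.380e-01  1.647e+00 -1.000e-03  7.560e-01  1.910e-01] F [ 0.1  0.5 -0.1] M [-0.04 -0.02 -0.  ] w 0.0871
offset cm [-0.05  0.1   3.41] rot deg [ 0.   -0.11 -0.01] t 2.9667
```

View pics/w3.png

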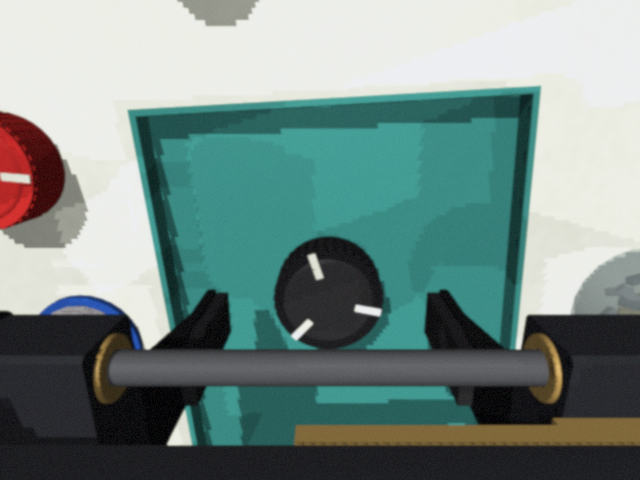

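```bash
cat >> h.py <<'E'
import itertools
def strokes(im,c,r,T,z=.027,vth=120):
    hsv=cv2.cvtColor(im,cv2.COLOR_BGR2HSV);V=hsv[...,2].astype(int);Sx=hsv[...,1].astype(int)
    yy,xx=np.mgrid[:480,:640]
    m=((V>vth)&(Sx<60)&((xx-c[0])**2+(yy-c[1])**2<r**2)).astype(np.uint8)
    n,l,s,cc=cv2.connectedComponentsWithStats(m)
    for i in range(1,n):
        if s[i,4]>20: print(cc[i].round(1),s[i,4])
    idx=[i for i in range(1,n) if s[i,4]>20]
    return cc[idx]
def capfit(P):
    for A in itertools.permutations(np.radians([0,120,240])):
        f=lambda p:np.concatenate([p[:2]+.0195*np.array([np.cos(p[2]+t),np.sin(p[2]+t)])-q[:2] for q,t in zip(P,A)])
        r=least_squares(f,[P[:,0].mean(),P[:,1].mean(),-.2])
        if r.cost<1e-5: print(r.cost**.5,r.x.round(4),np.degrees(r.x[2]).round(1))
E
python3 - <<'E'
from h import *
im=cv2.imread("pics/w3.png");T=np.load("pics/w3.npz")["T"];K=calibration("wrist")["K"]
c=strokes(im,(330,292),55,T);capfit(np.array([onz(K,T,q,.027) for q in c]))
E
```

```text
[315.2 266.1] 236
[367.4 310. ] 230
[303.1 327.7] 185
0.000811001541749493 [0.5505 0.2188 1.8856] 108.0
0.0008110015575051933 [ 0.5505  0.2188 -0.2088] -12.0
0.0008110015417760548 [ 0.5505  0.2188 -2.3032] -132.0
```

{"fn": "drive_tool", "kwargs": {"plan": [{"offset": [0,0.06,1],"delta_rot": [0,-0.1,0],"jaw": 8.7},{"offset": [0,0.06,2.2],"delta_rot": [0,-0.1,0],"jaw": 8.7},{"offset": [0,0.06,3],"delta_rot": [0,-0.1,0],"jaw": 8.7},{"offset": [0,0.06,3.4],"delta_rot": [0,-0.1,0],"jaw": 8.0},{"offset": [0,0.06,3.4],"delta_rot": [0,-0.1,0],"jaw": 7},{"offset": [0,0.06,3.4],"delta_rot": [0,-0.1,0],"jaw": 6},{"offset": [0,0.06,3.4],"delta_rot": [0,-0.1,0],"jaw": 5},{"offset": [0,0.06,3.4],"delta_rot": [0,-0.1,0],"jaw": 4.5}], "squeeze": 25}}

```text
time: 3.63
position: [0.5497, 0.2189, 0.0064]
tool_rot: [1.0, 0.0, -0.001, 0.0]
ft_force: [0.1, -1.1, 0.6]
grip_width: 0.0619
```

{"fn": "drive_tool", "kwargs": {"plan": [{"offset": [0,0,0],"delta_rot": [0,0,0],"jaw": 4.5},{"offset": [0,0,0],"delta_rot": [0,0,0],"jaw": 4.5},{"offset": [0,0,0],"delta_rot": [0,0,0],"jaw": 4.5},{"offset": [0,0,-1],"delta_rot": [0,0,0],"jaw": 4.5},{"offset": [0,0,-3],"delta_rot": [0,0,0],"jaw": 4.5},{"offset": [0,0,-6],"delta_rot": [0,0,0],"jaw": 4.5},{"offset": [0,0,-10],"delta_rot": [0,0,0],"jaw": 4.5},{"offset": [0,0,-14],"delta_rot": [0,0,0],"jaw": 4.5}]}}

```text
time: 4.3
position: [0.5485, 0.2186, 0.1473]
tool_rot: [1.0, 0.0, -0.002, 0.0]
ft_force: [0.4, -0.4, -0.6]
grip_width: 0.0524
```

```bash
python3 - <<'E'
from h import *
st();snap("wrist","w4")
E
```

```text
t 4.3 tcp [0.5485 0.2186 0.1473] q [ 0.19   0.577  1.589 -0.     0.98   0.19 ] F [ 0.4 -0.4 -0.6] M [-0.   -0.06 -0.01] w 0.0524
```

View pics/w4.png

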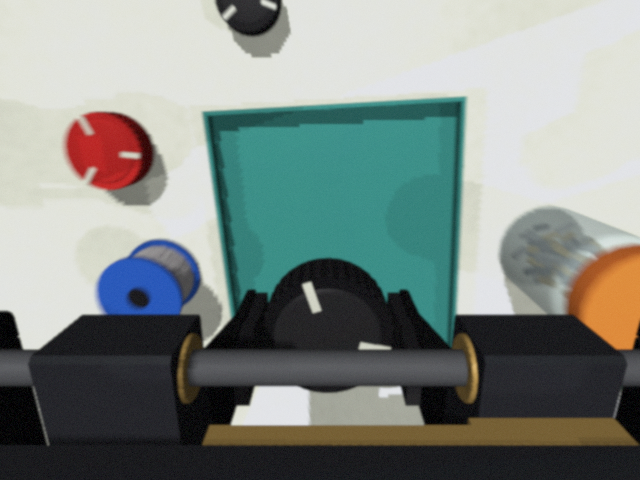

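```bash
python3 - <<'E'
from h import *
im=cv2.imread("pics/w4.png");cal=calibration("wrist");K=cal["K"];T=cal["tool_from_camera"]
c=strokes(im,(325,310),45,T,vth=110)
for q in c: print((onz(K,T,q,-.0206)*1000).round(1))
a=np.radians(108+0); print("expected stroke in tool (ctr at 0):",(.0193*1000*np.array([np.cos(a),-np.sin(a)])).round(1))
# predicted circle top overlay
th=np.linspace(0,2*np.pi,100)
P=np.c_[.0265*np.cos(th),.0265*np.sin(th),0*th-.0206]
for x,y in proj(K,T,P): cv2.circle(im,(int(round(x)),int(round(y))),0,(0,0,255),-1)
P[:,2]=.0034
for x,y in proj(K,T,P): cv2.circle(im,(int(round(x)),int(round(y))),0,(0,255,0),-1)
cv2.imwrite("pics/w4c.png",cv2.resize(im[240:400,230:430],None,fx=4,fy=3.7,interpolation=cv2.INTER_NEAREST))
E
```

```text
[311.3 296.9] 327
[ -6.  -18.1 -20.6]
expected stroke in tool (ctr at 0): [ -6.  -18.4]
```

View pics/w4c.png

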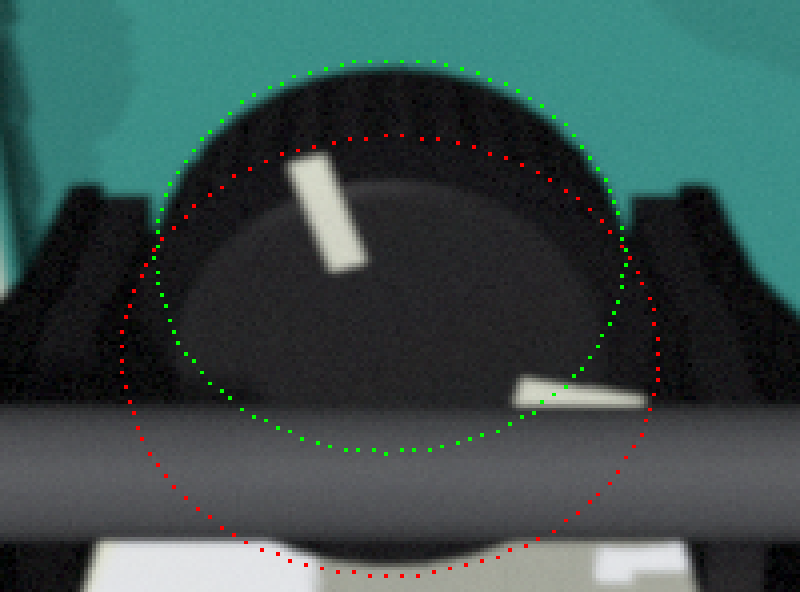

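```bash
python3 - <<'E'
from h import *
G=toolgoal([0,0,.0634],12);print(G[:3,3])
delta(G)
E
```

```text
[ 0.47161287 -0.11889667  0.14980601]
offset cm [-8.28 33.89  0.46] rot deg [ -3.65  29.14 -10.13] t 4.35
```

{"fn": "drive_tool", "kwargs": {"plan": [{"offset": [-0.8,3.4,-1],"delta_rot": [-0.3,2.5,-0.9],"jaw": 4.5},{"offset": [-1.7,6.8,-2],"delta_rot": [-0.6,5,-1.7],"jaw": 4.5},{"offset": [-2.5,10.2,-2.5],"delta_rot": [-1,8,-2.8],"jaw": 4.5},{"offset": [-3.3,13.6,-2.5],"delta_rot": [-1.4,11,-3.8],"jaw": 4.5},{"offset": [-4.1,17,-2.5],"delta_rot": [-1.8,14,-4.9],"jaw": 4.5},{"offset": [-5,20.3,-2.5],"delta_rot": [-2.1,17,-5.9],"jaw": 4.5},{"offset": [-5.8,23.7,-2.5],"delta_rot": [-2.5,20,-6.9],"jaw": 4.5},{"offset": [-6.6,27.1,-2],"delta_rot": [-2.9,23,-8],"jaw": 4.5}]}}

```text
time: 5.02
position: [0.489, -0.0277, 0.1696]
tool_rot: [0.981, 0.065, 0.182, 0.019]
ft_force: [-0.3, 0.1, -1.0]
grip_width: 0.0526
```

```bash
python3 - <<'E'
from h import *
st();delta(toolgoal([0,0,.0634],12))
E
```

```text
t 5.02 tcp [ 0.489  -0.0277  0.1696] q [-0.359  0.344  2.098  0.326  0.366 -0.776] F [-0.3  0.1 -1. ] M [0.06 0.22 0.08] w 0.0526
offset cm [-3.53  8.71  1.33] rot deg [-1.49  8.76 -2.77] t 5.0167
```

{"fn": "drive_tool", "kwargs": {"plan": [{"offset": [-0.9,2.2,-0.3],"delta_rot": [-0.4,2.2,-0.7],"jaw": 4.5},{"offset": [-1.8,4.3,0],"delta_rot": [-0.7,4.4,-1.4],"jaw": 4.5},{"offset": [-2.6,6.5,0.6],"delta_rot": [-1.1,6.6,-2.1],"jaw": 4.5},{"offset": [-3.5,8.6,1.2],"delta_rot": [-1.5,8.8,-2.8],"jaw": 4.5},{"offset": [-3.5,8.6,1.3],"delta_rot": [-1.5,8.8,-2.8],"jaw": 4.5},{"offset": [-3.5,8.6,1.3],"delta_rot": [-1.5,8.8,-2.8],"jaw": 4.5},{"offset": [-3.5,8.6,1.3],"delta_rot": [-1.5,8.8,-2.8],"jaw": 4.5},{"offset": [-3.5,8.6,1.3],"delta_rot": [-1.5,8.8,-2.8],"jaw": 4.5}]}}

```text
time: 5.68
position: [0.473, -0.1176, 0.1494]
tool_rot: [0.962, 0.087, 0.257, 0.031]
ft_force: [0.3, 1.0, -0.3]
grip_width: 0.0524
```

```bash
python3 - <<'E'
from h import *
st();snap("wrist","w5");delta(toolgoal([0,0,.0634],12))
D=np.linalg.inv(tubeT())@tcp(get_obs());print(D[:3].round(4))
for n in("side","scene"): cv2.imwrite(f"pics/{n}5.png",cv2.cvtColor(camera(n),cv2.COLOR_RGB2BGR))
a=cv2.imread("pics/side5.png")[120:240,320:480];b=cv2.imread("pics/scene5.png")[130:250,190:350]
cv2.imwrite("pics/c5.png",cv2.resize(np.hstack([a,b]),None,fx=2.5,fy=2.5,interpolation=cv2.INTER_CUBIC))
E
```

```text
t 5.68 tcp [ 0.473  -0.1176  0.1494] q [-0.672  0.412  2.235  1.378  0.31  -2.153] F [ 0.3  1.  -0.3] M [-0.02  0.34  0.02] w 0.0524
offset cm [-0.07  0.05 -0.12] rot deg [ 0.1   0.08 -0.07] t 5.7333
[[ 9.784e-01  2.067e-01 -1.100e-03  6.000e-04]
 [ 2.067e-01 -9.784e-01 -2.000e-03  6.000e-04]
 [-1.400e-03  1.700e-03 -1.000e+00  6.220e-02]]
```

View pics/w5.png

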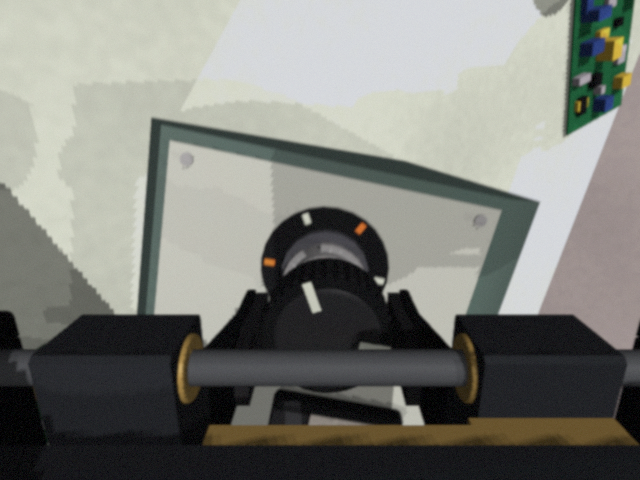

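View pics/c5.png

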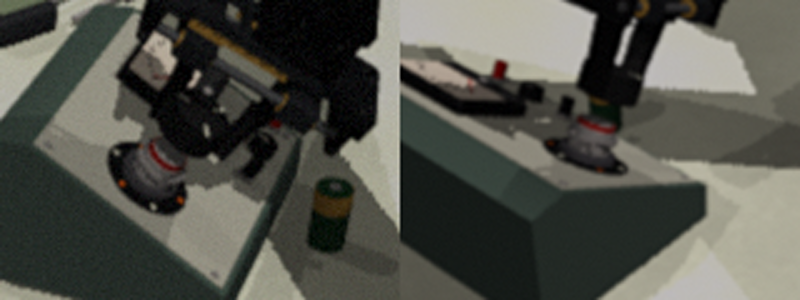

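```bash
python3 - <<'E'
from h import *
im=cv2.imread("pics/w5.png");T=np.load("pics/w5.npz")["T"];K=calibration("wrist")["K"]
hsv=cv2.cvtColor(im,cv2.COLOR_BGR2HSV).astype(int);H,Sx,V=hsv[...,0],hsv[...,1],hsv[...,2]
yy,xx=np.mgrid[:480,:640]
def cen(m,c,r=8):
    w=m*((xx-c[0])**2+(yy-c[1])**2<r*r); return np.array([(xx*w).sum(),(yy*w).sum()])/w.sum()
wh=np.clip(V-110,0,None)*(Sx<70); org=np.clip(Sx-120,0,None)*(V>90)*(H>3)*(H<22)
uv=np.array([cen(org,(269,262)),cen(wh,(307,218)),cen(org,(360,229)),cen(wh,(379,281))])
a=np.radians([183,120,63,0])
def mod(p): return np.c_[.0324*np.cos(a),.0324*np.sin(a),0*a+.0045]@tubeT(p)[:3,:3].T+p[:3]
print(uv.round(1),(proj(K,T,mod(TUBE))-uv).round(1))
# fit in-plane shift + yaw only, panel height fixed
def f(p):
    q=TUBE.copy();q[3]+=p[2];q[:3]+=tubeT()[:3,:3]@[p[0],p[1],0];return (proj(K,T,mod(q))-uv).ravel()
r=least_squares(f,[0,0,0]);print(r.x[:2]*1000,np.degrees(r.x[2]),r.cost)
c=strokes(im,(325,310),45,T,vth=110)
cal=calibration("wrist")["tool_from_camera"]
for q in c: print((onz(K,cal,q,-.0206)*1000).round(1))
E
```

```text
[[269.2 261.8]
 [306.2 218.3]
 [360.4 228. ]
 [379.5 280.4]] [[ 0.2 -0.4]
 [ 0.5 -0.2]
 [ 0.3 -0.3]
 [-0.9 -0.3]]
[ 0.09836945 -0.14618608] 0.3804293314383503 0.3897859293504532
[311.2 297. ] 317
[ -5.9 -18.  -20.6]
```

{"fn": "drive_tool", "kwargs": {"plan": [{"offset": [-0.07,0.02,0.3],"delta_rot": [0.1,0.1,0],"jaw": 4.5},{"offset": [-0.07,0.02,0.8],"delta_rot": [0.1,0.1,0],"jaw": 4.5},{"offset": [-0.07,0.02,1.4],"delta_rot": [0.1,0.1,0],"jaw": 4.5},{"offset": [-0.07,0.02,2],"delta_rot": [0.1,0.1,0],"jaw": 4.5},{"offset": [-0.07,0.02,2.6],"delta_rot": [0.1,0.1,0],"jaw": 4.5},{"offset": [-0.07,0.02,3.2],"delta_rot": [0.1,0.1,0],"jaw": 4.5},{"offset": [-0.07,0.02,3.2],"delta_rot": [0.1,0.1,0],"jaw": 4.5},{"offset": [-0.07,0.02,3.2],"delta_rot": [0.1,0.1,0],"jaw": 4.5}]}}

```text
time: 6.5
position: [0.489, -0.1152, 0.1218]
tool_rot: [0.962, 0.089, 0.258, 0.028]
ft_force: [-1.0, 2.0, 2.2]
grip_width: 0.0525
```

```bash
cat >> h.py <<'E'
def tp(o=None):
    o=o or get_obs();D=np.linalg.inv(tubeT())@tcp(o);F=tubeT()[:3,:3].T@o['ft_force'];M=tubeT()[:3,:3].T@o['moment']
    print("in tube mm",(D[:3,3]*1000).round(2),"phi",np.degrees(np.arctan2(D[1,0],D[0,0])).round(2),"zax",D[:3,2].round(4),"F",F.round(1),"M",M.round(2))
E
python3 - <<'E'
from h import *
tp(st())
snap("wrist","w6")
E
```

```text
t 6.5 tcp [ 0.489  -0.1152  0.1218] q [-0.642  0.499  2.224  1.637  0.298 -2.4  ] F [-1.   2.   2.2] M [0.18 0.24 0.12] w 0.0525
in tube mm [ 0.95  4.15 30.51] phi 12.13 zax [ 0.0012  0.0058 -1.    ] F [0.1 2.  2.4] M [0.21 0.24 0.02]
```

View pics/w6.png

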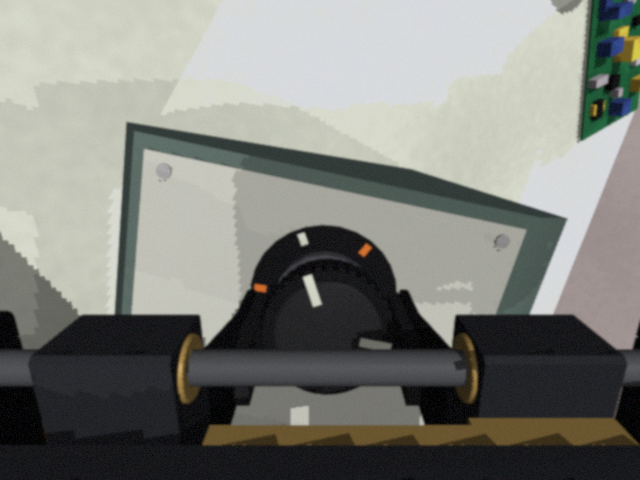

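{"fn": "drive_tool", "kwargs": {"plan": [{"offset": [0,0,0],"delta_rot": [0,0,0],"jaw": 4.5},{"offset": [0,0,0],"delta_rot": [0,0,0],"jaw": 4.5},{"offset": [0,0,0],"delta_rot": [0,0,0],"jaw": 4.5},{"offset": [0,0,0],"delta_rot": [0,0,0],"jaw": 4.5},{"offset": [0,0,0],"delta_rot": [0,0,0],"jaw": 4.5},{"offset": [0,0,0],"delta_rot": [0,0,0],"jaw": 4.5},{"offset": [0,0,0],"delta_rot": [0,0,0],"jaw": 4.5},{"offset": [0,0,0],"delta_rot": [0,0,0],"jaw": 4.5}]}}

```text
time: 7.22
position: [0.4885, -0.1168, 0.1211]
tool_rot: [0.962, 0.088, 0.257, 0.029]
ft_force: [-0.3, 0.1, 0.4]
grip_width: 0.0525
```

```bash
python3 - <<'E'
from h import *
tp(st());delta(toolgoal([0,0,.032],12))
for n in("side",): cv2.imwrite(f"pics/{n}6.png",cv2.cvtColor(camera(n),cv2.COLOR_RGB2BGR))
a=cv2.imread("pics/side6.png")[120:240,320:480]
cv2.imwrite("pics/c6.png",cv2.resize(a,None,fx=5,fy=5,interpolation=cv2.INTER_CUBIC))
E
```

```text
t 7.22 tcp [ 0.4885 -0.1168  0.1211] q [-0.644  0.501  2.224  1.639  0.297 -2.402] F [-0.3  0.1  0.4] M [0.04 0.32 0.01] w 0.0525
in tube mm [ 0.24  2.58 30.16] phi 12.02 zax [-2.0e-04  3.5e-03 -1.0e+00] F [-0.1  0.1  0.5] M [ 0.03  0.32 -0.  ]
offset cm [-0.08  0.25 -0.18] rot deg [-0.2  -0.03  0.02] t 7.2167
```

View pics/c6.png

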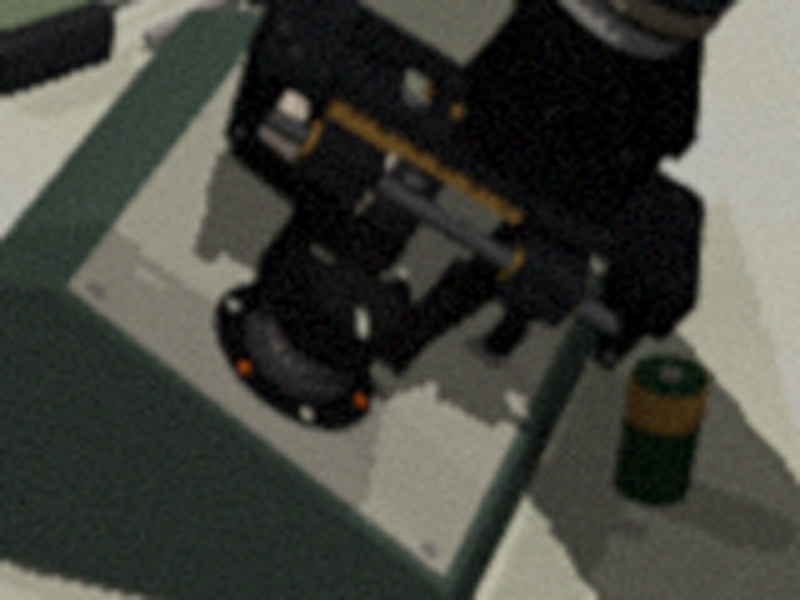

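{"fn": "drive_tool", "kwargs": {"plan": [{"offset": [-0.03,0.1,-0.1],"delta_rot": [0,0,0],"jaw": 4.5},{"offset": [-0.03,0.15,-0.1],"delta_rot": [0,0,0],"jaw": 4.5},{"offset": [-0.03,0.15,-0.1],"delta_rot": [0,0,0],"jaw": 4.5},{"offset": [-0.03,0.15,-0.1],"delta_rot": [0,0,0],"jaw": 4.5},{"offset": [-0.03,0.15,-0.1],"delta_rot": [0,0,0],"jaw": 4.5},{"offset": [-0.03,0.15,-0.1],"delta_rot": [0,0,0],"jaw": 4.5},{"offset": [-0.03,0.15,-0.1],"delta_rot": [0,0,0],"jaw": 4.5},{"offset": [-0.03,0.15,-0.1],"delta_rot": [0,0,0],"jaw": 4.5}]}}

```text
time: 7.93
position: [0.488, -0.1182, 0.1221]
tool_rot: [0.962, 0.088, 0.257, 0.029]
ft_force: [-0.5, 0.1, -1.5]
grip_width: 0.0523
```

```bash
python3 - <<'E'
from h import *
tp(st());delta(toolgoal([0,0,.032],12))
E
```

```text
t 7.93 tcp [ 0.488  -0.1182  0.1221] q [-0.649  0.498  2.223  1.624  0.298 -2.391] F [-0.5  0.1 -1.5] M [0.02 0.37 0.01] w 0.0523
in tube mm [ 0.29  1.18 31.19] phi 12.03 zax [-1.0e-04  3.7e-03 -1.0e+00] F [-1.2  0.1 -1.1] M [0.01 0.37 0.01]
offset cm [-0.05  0.11 -0.08] rot deg [-0.21 -0.04  0.03] t 7.9333
```

{"fn": "drive_tool", "kwargs": {"plan": [{"offset": [-0.03,0.11,0],"delta_rot": [-0.2,0,0],"jaw": 4.5},{"offset": [-0.03,0.11,0.1],"delta_rot": [-0.2,0,0],"jaw": 4.5},{"offset": [-0.03,0.11,0.25],"delta_rot": [-0.2,0,0],"jaw": 4.5},{"offset": [-0.03,0.11,0.4],"delta_rot": [-0.2,0,0],"jaw": 4.5},{"offset": [-0.03,0.11,0.5],"delta_rot": [-0.2,0,0],"jaw": 4.5},{"offset": [-0.03,0.11,0.5],"delta_rot": [-0.2,0,0],"jaw": 4.5},{"offset": [-0.03,0.11,0.5],"delta_rot": [-0.2,0,0],"jaw": 4.5},{"offset": [-0.03,0.11,0.5],"delta_rot": [-0.2,0,0],"jaw": 4.5}]}}

```text
time: 8.6
position: [0.4903, -0.1193, 0.1175]
tool_rot: [0.962, 0.088, 0.257, 0.031]
ft_force: [-0.5, 1.0, -2.0]
grip_width: 0.0523
```

```bash
python3 - <<'E'
from h import *
tp(st());delta(toolgoal([0,0,.022],12))
E
```

```text
t 8.6 tcp [ 0.4903 -0.1193  0.1175] q [-0.645  0.512  2.221  1.675  0.295 -2.44 ] F [-0.5  1.  -2. ] M [0.16 0.42 0.12] w 0.0523
in tube mm [ 0.07  0.15 26.1 ] phi 12.03 zax [ 2.e-04  5.e-04 -1.e+00] F [-1.4  0.9 -1.5] M [0.19 0.42 0.03]
offset cm [-0.01  0.01  0.41] rot deg [-0.03 -0.02  0.03] t 8.6
```

{"fn": "drive_tool", "kwargs": {"plan": [{"offset": [0,0,0.1],"delta_rot": [0,0,0],"jaw": 4.5},{"offset": [0,0,0.2],"delta_rot": [0,0,0],"jaw": 4.5},{"offset": [0,0,0.3],"delta_rot": [0,0,0],"jaw": 4.5},{"offset": [0,0,0.4],"delta_rot": [0,0,0],"jaw": 4.5},{"offset": [0,0,0.5],"delta_rot": [0,0,0],"jaw": 4.5},{"offset": [0,0,0.5],"delta_rot": [0,0,0],"jaw": 4.5},{"offset": [0,0,0.5],"delta_rot": [0,0,0],"jaw": 4.5},{"offset": [0,0,0.5],"delta_rot": [0,0,0],"jaw": 4.5}], "squeeze": 40}}

```text
time: 9.27
position: [0.4927, -0.1193, 0.1136]
tool_rot: [0.962, 0.088, 0.257, 0.031]
ft_force: [-3.2, 0.6, 5.7]
grip_width: 0.0518
```

```bash
python3 - <<'E'
from h import *
tp(st());snap("wrist","w7");delta(toolgoal([0,0,.018],12))
E
```

```text
t 9.27 tcp [ 0.4927 -0.1193  0.1136] q [-0.641  0.524  2.219  1.714  0.295 -2.476] F [-3.2  0.6  5.7] M [0.19 0.41 0.15] w 0.0518
in tube mm [ 0.15  0.17 21.45] phi 12.03 zax [ 7.e-04  2.e-04 -1.e+00] F [0.1 0.5 6.6] M [0.23 0.41 0.04]
offset cm [-0.02  0.01  0.35] rot deg [-0.   -0.04  0.03] t 9.3167
```

View pics/w7.png

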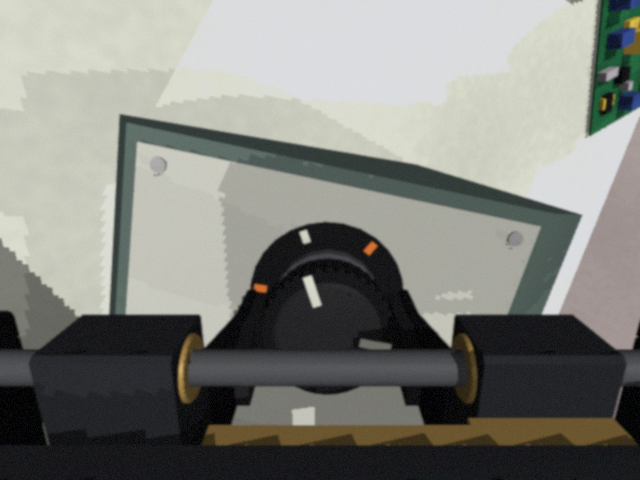

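{"fn": "drive_tool", "kwargs": {"plan": [{"offset": [-0.01,0,0.1],"delta_rot": [0,0,0],"jaw": 4.5},{"offset": [-0.02,0,0.2],"delta_rot": [0,0,0],"jaw": 4.5},{"offset": [-0.02,0,0.3],"delta_rot": [0,0,0],"jaw": 4.5},{"offset": [-0.02,0,0.35],"delta_rot": [0,0,0],"jaw": 4.5},{"offset": [-0.02,0,0.35],"delta_rot": [0,0,0],"jaw": 4.5},{"offset": [-0.02,0,0.35],"delta_rot": [0,0,0],"jaw": 4.5},{"offset": [-0.02,0,0.35],"delta_rot": [0,0,0],"jaw": 4.5},{"offset": [-0.02,0,0.35],"delta_rot": [0,0,0],"jaw": 4.5}]}}

```text
time: 9.98
position: [0.4939, -0.1192, 0.1114]
tool_rot: [0.962, 0.087, 0.258, 0.031]
ft_force: [-8.1, 1.1, 16.2]
grip_width: 0.0522
```

```bash
python3 - <<'E'
from h import *
tp(st())
E
```

```text
t 9.98 tcp [ 0.4939 -0.1192  0.1114] q [-0.639  0.531  2.219  1.742  0.296 -2.503] F [-8.1  1.1 16.2] M [0.14 0.24 0.15] w 0.0522
in tube mm [ 0.11  0.34 18.96] phi 12.02 zax [ 1.9e-03 -2.0e-04 -1.0e+00] F [ 1.1  0.8 18.1] M [0.19 0.24 0.07]
```

{"fn": "drive_tool", "kwargs": {"plan": [{"offset": [0,0.02,-0.04],"delta_rot": [0,0,2],"jaw": 4.5},{"offset": [0,0.02,-0.04],"delta_rot": [0,0,6],"jaw": 4.5},{"offset": [0,0.02,-0.04],"delta_rot": [0,0,11],"jaw": 4.5},{"offset": [0,0.02,-0.04],"delta_rot": [0,0,16],"jaw": 4.5},{"offset": [0,0.02,-0.04],"delta_rot": [0,0,20],"jaw": 4.5},{"offset": [0,0.02,-0.04],"delta_rot": [0,0,20],"jaw": 4.5},{"offset": [0,0.02,-0.04],"delta_rot": [0,0,20],"jaw": 4.5},{"offset": [0,0.02,-0.04],"delta_rot": [0,0,20],"jaw": 4.5}]}}

```text
time: 10.65
position: [0.4932, -0.1192, 0.111]
tool_rot: [0.963, -0.081, 0.258, -0.015]
ft_force: [-7.3, 1.0, 10.6]
grip_width: 0.0518
```

```bash
python3 - <<'E'
from h import *
tp(st());snap("wrist","w8")
im=cv2.imread("pics/w8.png");cal=calibration("wrist")
c=strokes(im,(325,310),45,None,vth=110)
for q in c: print((onz(cal["K"],cal["tool_from_camera"],q,-.0206)*1000).round(1))
E
```

```text
t 10.65 tcp [ 0.4932 -0.1192  0.111 ] q [-0.639  0.531  2.219  1.737  0.295 -2.15 ] F [-7.3  1.  10.6] M [0.32 0.47 0.11] w 0.0518
in tube mm [-0.7   0.35 18.94] phi -8.01 zax [-0.e+00  3.e-04 -1.e+00] F [-1.   0.8 12.8] M [ 0.32  0.48 -0.06]
[311.6 293.4] 338
[ -6.1 -19.5 -20.6]
```

View pics/w8.png

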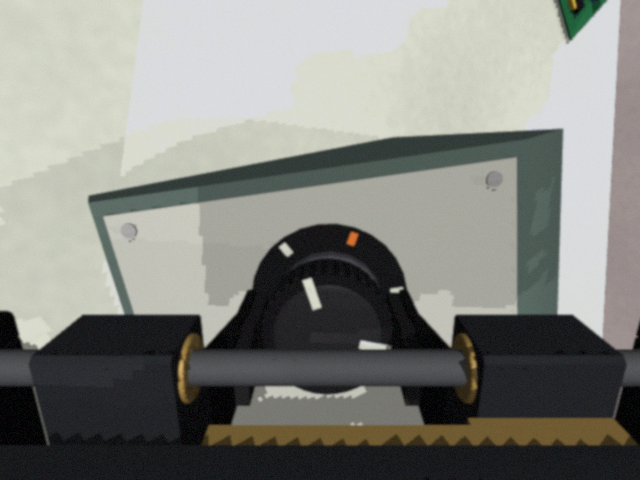

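{"fn": "drive_tool", "kwargs": {"plan": [{"offset": [0.05,0,0],"delta_rot": [0,0,4],"jaw": 4.5},{"offset": [0.05,0,0],"delta_rot": [0,0,10],"jaw": 4.5},{"offset": [0.05,0,0],"delta_rot": [0,0,16],"jaw": 4.5},{"offset": [0.05,0,0],"delta_rot": [0,0,22],"jaw": 4.5},{"offset": [0.05,0,0],"delta_rot": [0,0,28],"jaw": 4.5},{"offset": [0.05,0,0],"delta_rot": [0,0,33],"jaw": 4.5},{"offset": [0.05,0,0],"delta_rot": [0,0,37],"jaw": 4.5},{"offset": [0.05,0,0],"delta_rot": [0,0,37],"jaw": 4.5}]}}

```text
time: 11.37
position: [0.4938, -0.1186, 0.1115]
tool_rot: [0.887, -0.383, 0.241, -0.097]
ft_force: [-6.8, 1.8, 11.8]
grip_width: 0.0517
```

```bash
python3 - <<'E'
from h import *
tp(st());snap("wrist","w9")
im=cv2.imread("pics/w9.png");cal=calibration("wrist")
c=strokes(im,(325,310),45,None,vth=110)
for q in c: print((onz(cal["K"],cal["tool_from_camera"],q,-.0206)*1000).round(1))
E
```

```text
t 11.37 tcp [ 0.4938 -0.1186  0.1115] q [-0.638  0.53   2.218  1.732  0.296 -1.496] F [-6.8  1.8 11.8] M [0.41 0.36 0.21] w 0.0517
in tube mm [ 0.08  0.96 19.12] phi -45.09 zax [ 0.001   0.0017 -1.    ] F [-0.1  1.6 13.6] M [ 0.45  0.37 -0.02]
[311.6 293. ] 335
[ -6.7 -19.3 -20.6]
```

View pics/w9.png

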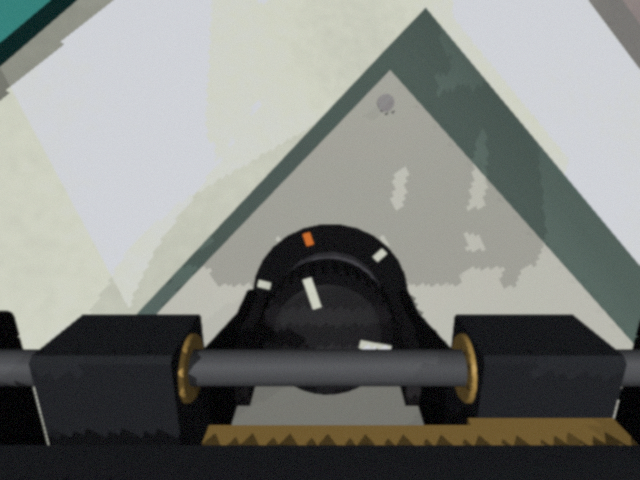

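{"fn": "drive_tool", "kwargs": {"plan": [{"offset": [0,0,-0.1],"delta_rot": [0,0,0],"jaw": 4.5},{"offset": [0,0,-0.2],"delta_rot": [0,0,0],"jaw": 4.5},{"offset": [0,0,-0.3],"delta_rot": [0,0,0],"jaw": 4.5},{"offset": [0,0,-0.38],"delta_rot": [0,0,0],"jaw": 4.5},{"offset": [0,0,-0.38],"delta_rot": [0,0,0],"jaw": 4.5},{"offset": [0,0,-0.38],"delta_rot": [0,0,0],"jaw": 4.5},{"offset": [0,0,-0.38],"delta_rot": [0,0,0],"jaw": 4.5},{"offset": [0,0,-0.38],"delta_rot": [0,0,0],"jaw": 4.5}]}}

```text
time: 12.08
position: [0.4926, -0.1187, 0.1136]
tool_rot: [0.887, -0.382, 0.24, -0.097]
ft_force: [-0.2, 5.9, -4.3]
grip_width: 0.052
```

```bash
python3 - <<'E'
from h import *
tp(st())
E
```

```text
t 12.08 tcp [ 0.4926 -0.1187  0.1136] q [-0.641  0.524  2.218  1.703  0.296 -1.471] F [-0.2  5.9 -4.3] M [0.83 0.54 0.48] w 0.052
in tube mm [ 0.07  0.77 21.53] phi -44.94 zax [-1.0e-04  2.6e-03 -1.0e+00] F [-2.5  5.9 -3.5] M [0.94 0.57 0.01]
```

{"fn": "drive_tool", "kwargs": {"plan": [{"offset": [0,0,0.02],"delta_rot": [0,0,0],"jaw": 5},{"offset": [0,0,0.02],"delta_rot": [0,0,0],"jaw": 5.4},{"offset": [0,0,0.02],"delta_rot": [0,0,0],"jaw": 5.8},{"offset": [0,0,0.02],"delta_rot": [0,0,0],"jaw": 6.2},{"offset": [0,0,0.02],"delta_rot": [0,0,0],"jaw": 6.4},{"offset": [0,0,0.02],"delta_rot": [0,0,0],"jaw": 6.4},{"offset": [0,0,0.02],"delta_rot": [0,0,0],"jaw": 6.4},{"offset": [0,0,0.02],"delta_rot": [0,0,0],"jaw": 6.4}]}}

```text
time: 12.75
position: [0.4933, -0.1204, 0.1141]
tool_rot: [0.887, -0.382, 0.241, -0.095]
ft_force: [-0.5, 0.1, -0.1]
grip_width: 0.0638
```

```bash
python3 - <<'E'
from h import *
tp(st());snap("wrist","w10")
E
```

```text
t 12.75 tcp [ 0.4933 -0.1204  0.1141] q [-0.642  0.523  2.217  1.705  0.295 -1.473] F [-0.5  0.1 -0.1] M [-0.02  0.33  0.  ] w 0.0638
in tube mm [ 0.96 -0.85 21.67] phi -44.98 zax [ 1.2e-03 -7.0e-04 -1.0e+00] F [-0.5  0.   0.1] M [-0.03  0.33  0.02]
```

View pics/w10.png

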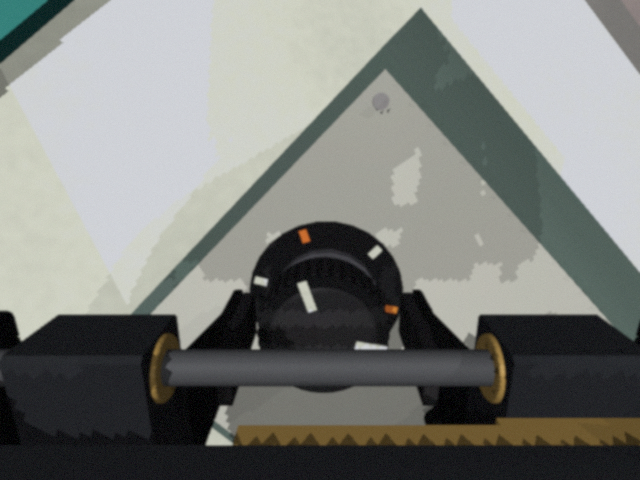

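{"fn": "drive_tool", "kwargs": {"plan": [{"offset": [-0.1,0,-0.5],"delta_rot": [0,0,0],"jaw": 6.6},{"offset": [-0.1,0,-1.2],"delta_rot": [0,0,0],"jaw": 6.8},{"offset": [-0.1,0,-2.2],"delta_rot": [0,0,0],"jaw": 7},{"offset": [-0.1,0,-3.5],"delta_rot": [0,0,0],"jaw": 7},{"offset": [-0.1,0,-5],"delta_rot": [0,0,0],"jaw": 7},{"offset": [-0.1,0.6,-6.5],"delta_rot": [0,0,0],"jaw": 7},{"offset": [-0.1,1.8,-8],"delta_rot": [0,0,0],"jaw": 7},{"offset": [-0.1,3,-9],"delta_rot": [0,0,0],"jaw": 7}]}}

```text
time: 13.47
position: [0.4279, -0.1384, 0.1819]
tool_rot: [0.887, -0.381, 0.241, -0.096]
ft_force: [-0.5, 0.3, 0.4]
grip_width: 0.0699
```

```bash
python3 - <<'E'
from h import *
tp(st());snap("wrist","w11")
for n in("side","scene"): cv2.imwrite(f"pics/{n}11.png",cv2.cvtColor(camera(n),cv2.COLOR_RGB2BGR))
a=cv2.imread("pics/side11.png")[140:240,340:440];
cv2.imwrite("pics/c11.png",cv2.resize(a,None,fx=6,fy=6,interpolation=cv2.INTER_CUBIC))
E
```

```text
t 13.47 tcp [ 0.4279 -0.1384  0.1819] q [-0.825  0.292  2.279  1.121  0.409 -1.028] F [-0.5  0.3  0.4] M [0.01 0.38 0.01] w 0.0699
in tube mm [-21.34 -20.72 112.78] phi -44.86 zax [ 1.5e-03 -2.0e-04 -1.0e+00] F [-0.3  0.3  0.6] M [0.01 0.38 0.  ]
```

View pics/w11.png

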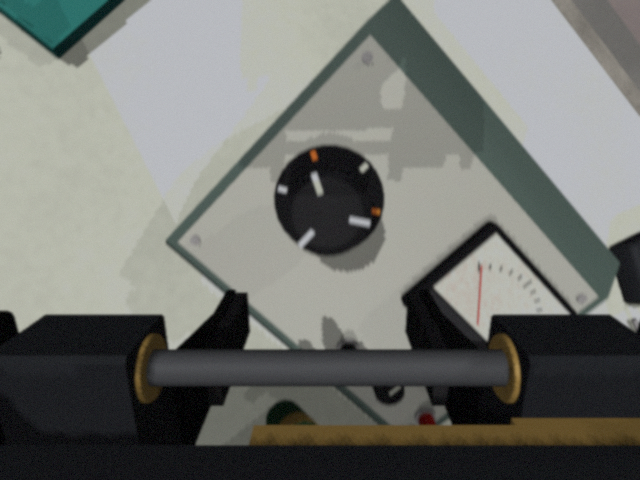

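View pics/side11.png

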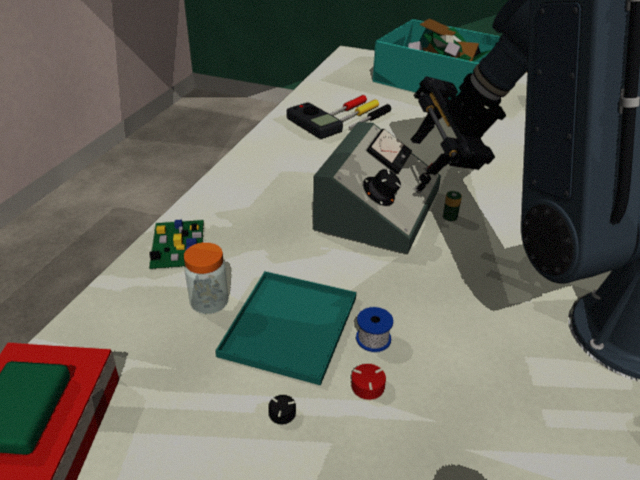

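View pics/c11.png

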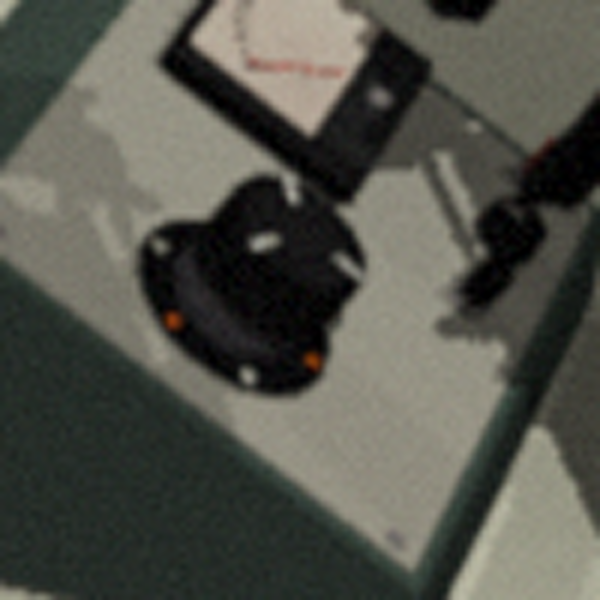

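Next I check the cap's turn angle, height and centring from the wrist and side views.

```bash
python3 - <<'E'
from h import *
im=cv2.imread("pics/w11.png");T=np.load("pics/w11.npz")["T"];K=calibration("wrist")["K"]
c=np.array([q for q in strokes(im,(329,205),46,T)])
near=[c[np.argmin(np.hypot(*(c-np.array(g)).T))] for g in((317,183),(359,221),(307,238))]
s=calibration("side");S=(s["K"],s["pose"])
k=lambda x,y:(340+x/6,140+y/6)
sd=[k(264,242),k(349,264),k(291,190)] # lug 63ish, 183ish, -57
a0=np.radians([63,-57,183])
def pts(p,a): 
    e=R.from_euler('xy',p[4:6]).as_matrix() if len(p)>4 else np.eye(3)
    L=np.c_[.0195*np.cos(a+p[3]),.0195*np.sin(a+p[3]),0*a+.024]@e.T+[p[0],p[1],p[2]]
    return L@tubeT()[:3,:3].T+TUBE[:3]
fw=lambda p:(proj(K,T,pts(p,a0))-near).ravel()
fs=lambda p:(proj(*S,pts(p,a0[[0,2,1]]))-sd).ravel()
for n,f in(("w fixed z",lambda p:np.r_[fw(p),(p[2]-.018)*1e5]),("w+s",lambda p:np.r_[fw(p),fs(p)])):
    r=least_squares(f,[0,0,.018,0],x_scale=[.01,.01,.01,.1]);print(n,r.cost,(r.x[:3]*1000).round(2),"turn err deg",np.degrees(r.x[3]).round(2),r.fun.round(1))
r=least_squares(lambda p:np.r_[fw(p),fs(p)],[0,0,.018,0,0,0],x_scale=[.01,.01,.01,.1,.1,.1]);print((r.x[:3]*1000).round(2),np.degrees(r.x[3:]).round(2))
E
```

```text
[316.6 183.1] 142
[359.2 221.1] 150
[307.3 236.2] 105
w fixed z 2.3307493359113343 [-1.19  0.05 18.  ] turn err deg 0.35 [ 0.6 -0.6  0.6 -0.7 -1.2  1.3 -0. ]
w+s 3.3254124732796364 [-0.96  0.25 19.48] turn err deg 0.38 [ 0.5 -0.7  0.9 -0.6 -1.3  1.6 -0.3  0.2 -0.3  0.7 -0.3  0. ]
[ 1.67  0.31 19.97] [ 0.97 -0.04 -6.32]
```

```bash
python3 - <<'E'
from h import *
im=cv2.imread("pics/w11.png");T=np.load("pics/w11.npz")["T"];K=calibration("wrist")["K"]
c=strokes(im,(325,215),48,T)
near=[c[np.argmin(np.hypot(*(c-np.array(g)).T))] for g in((317,183),(359,221),(307,238))];print(near)
s=calibration("side");S=(s["K"],s["pose"])
k=lambda x,y:(340+x/6,140+y/6)
sd=[k(264,242),k(349,264),k(291,190)]
a0=np.radians([63,-57,183])
def pts(p,a):
    e=R.from_euler('xy',p[4:6]).as_matrix() if len(p)>4 else np.eye(3)
    L=np.c_[.0193*np.cos(a+p[3]),.0193*np.sin(a+p[3]),0*a+.024]@e.T+[p[0],p[1],p[2]]
    return L@tubeT()[:3,:3].T+TUBE[:3]
fw=lambda p:(proj(K,T,pts(p,a0))-near).ravel()
fs=lambda p:(proj(*S,pts(p,a0[[0,2,1]]))-sd).ravel()
for n,f,p0 in(("wfix",lambda p:np.r_[fw(p),(p[2]-.018)*1e5],[0,0,.018,0]),("w+s",lambda p:np.r_[fw(p),fs(p)],[0,0,.018,0]),("tilt",lambda p:np.r_[fw(p),fs(p)],[0,0,.018,0,0,0])):
    r=least_squares(f,p0,x_scale=[.01,.01,.01,.1,.1,.1][:len(p0)]);print(n,r.cost,(r.x[:3]*1000).round(2),np.degrees(r.x[3:]).round(2),r.fun.round(1))
E
```

```text
[316.6 183.1] 142
[359.2 221.1] 150
[300.5 245.2] 500
[array([316.57042254, 183.11267606]), array([359.21333333, 221.10666667]), array([300.546, 245.154])]
wfix 28.788492655489243 [-3.32 -0.24 18.  ] [0.63] [-1.7  2.8 -1.9  1.9  3.7 -5.1  0. ]
w+s 25.09697838111289 [-2.31  0.72 23.23] [0.64] [-1.9  1.8 -1.2  1.8  3.3 -4.7  1.3 -0.5  1.2 -0.1  1.1 -0.6]
tilt 19.685998755636785 [-6.32  0.42 23.4 ] [-0.22 -0.65  9.8 ] [-1.4  1.3 -1.5  1.6  3.1 -3.9  0.8  0.   1.9 -1.1  0.8  0. ]
```

```bash
python3 - <<'E'
from h import *
im=cv2.imread("pics/w11.png");T=np.load("pics/w11.npz")["T"];K=calibration("wrist")["K"]
big=cv2.resize(im[140:265,267:392],None,fx=4.8,fy=4.8,interpolation=cv2.INTER_CUBIC)
tT=tubeT()
th=np.linspace(0,2*np.pi,120)
def dr(r,z,col,a=th):
    P=np.c_[r*np.cos(a),r*np.sin(a),0*a+z]@tT[:3,:3].T+tT[:3,3]
    for x,y in proj(K,T,P): cv2.circle(big,(int((x-267+.5)*4.8),int((y-140+.5)*4.8)),1,col,-1)
dr(.0265,.042,(0,0,255));dr(.0265,.018,(0,255,0))
for a in(63,-57,183): dr(np.linspace(.015,.0265,15),.042,(255,0,255),np.radians(a)+np.zeros(15))
cv2.imwrite("pics/c12.png",big)
E
```

```text
(no output)
```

View pics/c12.png

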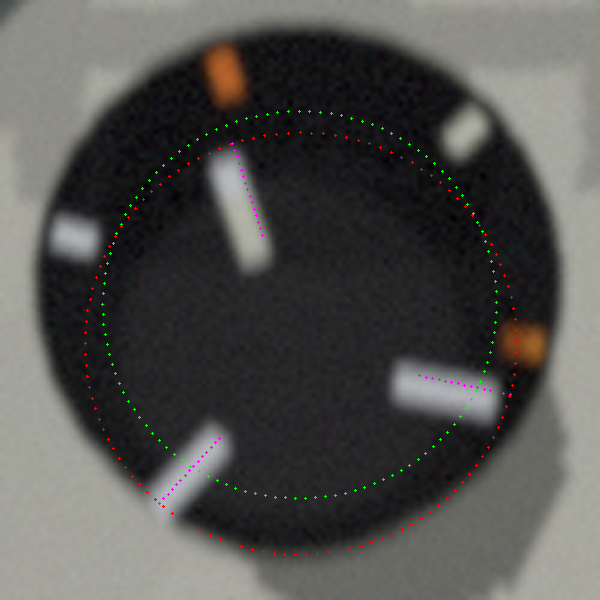

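The overlay of a seated cap (lower edge 18 mm, lugs on the orange marks) matches the picture: outline within about 1 mm, strokes parallel to the prediction. The jar, spool and old battery look the same as at the start in the side view.

```bash
python3 - <<'E'
from h import *
st();print(hand_in())
E
```

```text
t 13.62 tcp [ 0.4282 -0.1392  0.1814] q [-0.825  0.294  2.278  1.125  0.407 -1.028] F [ 0.1 -1.2  0.6] M [-0.02  0.34 -0.05] w 0.0701
the job is handed in; nothing more can be done
None
```

The cap is on the battery tube and looks locked. I handed the job in at 13.6 s of the 42 s allowed; no verdict comes back.

**What I did:** I took the larger black cap from the tray and lined its lugs up with the slots. I pressed it down against the spring to a lower edge of about 15 mm, worked out from the tool height. Then I turned it 57° clockwise, eased it up into the notches, opened the jaws and backed off about 9 cm.

**Checks that agreed:**
- **Catch:** while easing up, the force on the tool changed from about 13 N of spring push to about 3.5 N pulling down, so the notches were holding the cap.
- **Turn:** the white strokes came out about 0.4° from where caught lugs should be.
- **Position:** the cap's centre was within about 1 mm of the tube axis. A model outline of a square cap at 18 mm matched the wrist picture.
- **Surroundings:** the force on the open gripper was near zero. The jar, spool and old battery looked unmoved in the side view; I did not measure them.

**Checks that were unclear or disagreed:**
- **Height and tilt:** the wrist-and-side stroke fit gave 19.5 mm, just outside the 16.8–19.2 mm limit. Letting tilt vary gave 20 mm and about 6° of tilt. In that fit one stroke was cut off by the mask. A repeat with a wider mask was worse because the stroke merged with the panel. I relied on the outline match and the force change instead.
- **Approach:** on the way down the tool drifted about 4 mm sideways. I corrected that before the cap engaged.

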